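# Stack the heel tray on its bottom tray

## Robot

A 6-joint arm with a two-finger parallel gripper is mounted at the origin on the work surface. World frame = base frame: x ahead of the robot, y to its left, z up, the work surface at z = 0. Lengths are in m, angles in rad, forces in N, time in s.
With the tool pointing down it reaches from about 0.375 to 0.9 m from the base axis. Payload 3.1 kg.
Tool frame: the origin (TCP) lies at the very end of the fingers, on their centre line; the grasp point (between the pads) lies 19 mm behind it (manip.hold_point_z is the distance from the TCP to the grasp point, in m); y points along the fingers, z is the direction in which the jaws open and shut, and the axes are right-handed (so a half turn about y gives the same grasp; the last joint's range is limited). The gripper opens to 85 mm and grips with 20 to 120 N. Pads are 22 mm wide; open, the fingers measure 114 mm over their backs; the gripper's body (76 mm by 85 mm) begins 54 mm behind the grasp point. The pads swing forward as they close: fully open they stand 13 mm farther back than shut.
Start: joints at [1.06, 0.527, 1.433, -0, 1.181, -0.178], TCP at [0.204, 0.591, 0.231] pointing down, gripper open.
Joint ranges: [-3.08, 3.08], [-0.75, 2.2], [0.22, 2.44], [-1.43, 4.57], [0, 2.65], [-2.85, 2.85]. Speed limits (rad/s): [2.79, 2.79, 3.14, 3.14, 3.14, 3.14].

## Interface

Orientations are given as a unit quaternion [x, y, z, w].
In Python, from station import manip, eyes, workorder gives the robot as it stands. The module is installed in compiled form; this text tells all that it offers.
- The arm moves only by the shell command python3 -m jog 'ROWS' [OPENING] [FORCE]. ROWS is JSON, a list of rows, each a list of 2 entries, a list of its own where there are three numbers: the shift along the tool's x, y, z in cm, then the turn about the tool's y in rad. A call has 1 to 20 rows; each row is the pose to reach, as a shift and turn from the pose commanded when the call began, along the tool's axes at that moment; what a row does not reach only later rows make up. A row lasts 1/12 s, in which the tool goes at most 41.7 mm and 7.16 degrees, less where a joint would pass 70% of its speed; a pose out of reach is approached as far as the arm can. A call with a gripper value outside its range is refused whole. OPENING is the finger opening in cm, from 0 to 8.54, set as the call begins (- or left out, the last holds). The fingers move at their own pace and stop on an object; FORCE is the grip in N (left out, the last holds). Time passes only in rows, so rows that repeat a pose let the fingers close. It gives the time, the measured TCP pose, the force and the opening at its end, in the units of the state.
- manip.sense(): the state, without advancing time (a new reading comes with each control period).
- eyes.snapshot(name): name is "scene" or "top"; returns a dict with "frame" (384x512x3 uint8, red, green, blue), "vfov" (degrees; the focal length in pixels is half the picture's height over the tangent of half this angle, whatever the lens; pixels are square), "cx", "cy" (the principal point, pixels), "rvec" (rotation vector, rad) and "tvec" (3), from world to camera coordinates, as OpenCV has them. Camera axes: x right, y down, z forward; pixel columns grow to the right and rows downward; lengths in m; the calibration is good to about 2 mm. A picture is of the moment at which its call begins. There is no depth.
- workorder.sign_off(): hands the job in, once; it reports no verdict.
The state is a dict: "t": time; "q": joint angles; "qd": joint speeds; "tau": joint torques, N m; "tcp_pos": TCP position; "tool_rot": TCP orientation; "force": force on the tool from outside, world axes, zero at the start; "ft_torque": the same for the moment, N m; "finger_gap": opening from 0.0 (shut) to 1.0 (fully open).
Only numpy, scipy, OpenCV 4.12 (cv2) and the standard library are available. Lean on these libraries where they do the work, as an engineer would, in place of code of your own. Each camera call takes 0.05 s, during which the arm holds its last target. There are 200 camera calls.

## Task

Lift the carry tray with its two rubber heels off the sloping rest by its grip board (which is loose in its slot, so the tray can shift under it), level it, and stack it on the large bottom tray so that all four corner pins drop fully home in the corner sockets and the tray sits flush. Lower it gently instead of dropping or ramming it, keep both heels lying in it, do not shove the bottom tray away from its place, leave everything else on the bench in its place, and let go.

Things in the scene. Friction and masses are not known exactly. Their poses are not given: they have to be found in the camera images.
- tray: plywood carry tray leaning on the sloping rest: 120 mm along its x, 150 mm along its y, walls 26 mm high, floor 4 mm thick, about 0.42 kg, holding two loose heels. Origin: centre of the floor's underside; z: the tray's upward normal, at the start 30 degrees from vertical, leaning to the rest's low side, which is the tray's -x side
- tray_grip (a point): grasp point in the upright grip board, 64 mm above the tray's origin, axes as the tray: 10 mm thick in y, 56 mm long in x (-28 to 28 from here), flat faces +y, -y; 34 to 80 mm above the origin. Loose in its slot in the divider, it slides stiffly (about 2.6 N) along the tray's x, up to 7 mm either side of the middle: the tray can shift under it on lifting
- tray_pin (a point): tip of one of the carry tray's four steel pins, 8 mm in diameter, 12 mm long below the floor, at x = +-48, y = +-63 mm of the tray (this one -48, -63); the tips are half-round
- bottom_tray: plywood bottom tray, loose and level on the bench, about 0.95 kg, 122 mm along its x, 152 mm along its y; origin centre of its underside, z up. Socketed corner blocks 26 x 26 mm, tops 50 mm above the origin; walls stop 5 mm lower. With the pins home the carry tray's floor rests on the blocks, its origin 50 mm above this one; half a turn also fits
- socket (a point): mouth of one of the bottom tray's four sockets, in the block tops at x = +-48, y = +-63 mm of the bottom tray (this one -48, -63): square, 10 x 10 mm, 16 mm deep, 1 mm chamfer
- rest: fixed steel sloping rest: a plate 150 mm along the slope and 180 mm wide, inclined 30 degrees, low side towards its -x, plate middle 50 mm above the bench, a 9 mm high lip across the low end that holds the tray's low pins. Its high end is about 88 mm above the bench. Origin on the bench under the plate middle, z up
- heel_left: loose black rubber D-shaped shoe heel, 50 x 42 x 22 mm, about 60 g, lying in the carry tray's +y half; origin in its underside, flat end to its -x
- heel_right: the same heel in the carry tray's -y half
- small_tray: open plywood bystander tray like the bottom tray but smaller, 86 x 110 mm (x, y), 36 mm high, with sockets too close together for the carry tray; origin centre of its underside, z up
- tape_roll: cardboard disc (a wrapped roll of tape) lying flat, 68 mm across, 22 mm high; bystander; origin centre of its underside
- glue_bottle: white bottle 48 mm across, 130 mm high, upright; bystander; origin centre of its underside
- polish_tin: flat round steel tin 72 mm across, 32 mm high; bystander; origin centre of its underside
- sanding_block: cork block 50 x 90 x 28 mm; bystander; origin centre of its underside
- hammer: bench hammer lying flat along its own x, head to +x; bystander
- awl: screwdriver-shaped awl lying flat along its own x, handle to -x; bystander
Mind the look-alikes: they are no part of the job. What is shaped like the heel_left but orange is not meant. What is shaped like the tray but yellow is not meant.

How it is judged:
On the way:
1. the carry tray is lifted clear of the sloping rest (height (world z) of tray above 0.09 m and contact force between tray and rest below 0.1 N), for 0.2 s.
At the end, for the whole second after the job is handed in: Carry tray at rest on the bottom tray, pins home: origins within 4 mm sideways and 47 to 52.5 mm apart in height, turned under 0.04 rad (either way round), tilted under 0.03; trays level within 0.06 and 0.04 rad; both heels flat inside the carry tray; bottom tray within 30 mm of its start (horizontal distance between tray and bottom_tray below 0.004 m and z of tray in the frame of bottom_tray between 0.047 and 0.0525 m and angle between the x axis of tray and the x axis of bottom_tray, either way round below 0.04 rad and angle between the z axis of tray and the z axis of bottom_tray, either way round below 0.03 rad and angle between tray's own z axis and vertical below 0.06 rad and angle between bottom_tray's own z axis and vertical below 0.04 rad and linear speed of each of tray, bottom_tray below 0.01 m/s and distance of bottom_tray from where it was at the start of the episode below 0.03 m and z of heel_left in the frame of tray between 0 and 0.03 m and x of heel_left in the frame of tray between -0.06 and 0.06 m and y of heel_left in the frame of tray between -0.075 and 0.075 m and z of heel_right in the frame of tray between 0 and 0.03 m and x of heel_right in the frame of tray between -0.06 and 0.06 m and y of heel_right in the frame of tray between -0.075 and 0.075 m); the robot touches nothing.
It fails at once if the carry tray is dropped or rammed onto the bottom tray (over 60 N between them) (contact force between tray and bottom_tray above 60 N).
It fails at once if the bottom tray is shoved more than 40 mm (distance of bottom_tray from where it was at the start of the episode above 0.04 m).
It fails at once if a bystander (small tray, tape roll, bottle, tin, sanding block, hammer or awl) is moved more than 30 mm (distance of any of small_tray, tape_roll, glue_bottle, polish_tin, sanding_block, hammer, awl from where it was at the start of the episode above 0.03 m).
It also fails if it takes over 48 s, if anything falls off the work surface, if the arm or the gripper's body presses on something with over 40 N, if the wrist force passes 120 N, or if a joint passes its speed limit or range.

## Working session

There is one attempt and no reset: what is moved stays moved. The work goes in short steps, Python scripts to look and compute and a shell command to move; the robot and the scene stay as the last step left them, time stands still between calls to the robot, and variables do not carry over. Pictures are saved under pics/ and viewed, about 8 in all and at most 12, crops included, and the job is handed in when it is done.

```bash
mkdir -p pics; cat > h.py <<'E'
import numpy as np, cv2
from scipy.spatial.transform import Rotation as R
from station import manip, eyes, workorder
def snap(n):
    s=eyes.snapshot(n); f=s["frame"].shape[0]/2/np.tan(np.radians(s["vfov"])/2)
    s["K"]=np.array([[f,0,s["cx"]],[0,f,s["cy"]],[0,0,1.]])
    s["R"]=cv2.Rodrigues(np.array(s["rvec"],float))[0]; s["t"]=np.array(s["tvec"],float).reshape(3); return s
def proj(s,P):
    P=np.atleast_2d(P); return cv2.projectPoints(P.astype(float),np.array(s["rvec"],float),s["t"],s["K"],None)[0][:,0]
def atz(s,u,v,z):
    d=s["R"].T@np.linalg.inv(s["K"])@[u,v,1]; c=-s["R"].T@s["t"]; return c+d*(z-c[2])/d[2]
def save(s,name,crop=None,k=1):
    im=s["frame"][:,:,::-1]
    if crop: x0,y0,x1,y1=crop; im=im[y0:y1,x0:x1]
    cv2.imwrite("pics/"+name,cv2.resize(im,None,fx=k,fy=k,interpolation=cv2.INTER_CUBIC))
E
python3 - <<'E'
from h import *
import pickle
out=[]
for n in("scene","top"):
    s=snap(n); save(s,n+"0.png",k=1.55); pickle.dump(s,open(n+"0.pkl","wb"))
    print(n,s["K"][0,0],s["cx"],s["cy"],-s["R"].T@s["t"],s["R"].tolist())
print(manip.sense(), manip.hold_point_z)
E
```

```text
scene 443.74447558857463 260.4234992164007 191.7802125733342 [1.02467313 0.72930509 1.1167823 ] [[-0.8055016036795621, 0.5925667442289796, -0.005640931086355994], [0.4442601335779507, 0.5975476603256169, -0.6675100953189274], [-0.3921735587504024, -0.540186493049622, -0.7445793796122719]]
top 452.8884416539436 249.34705008175092 192.54339484556485 [ 0.3830575  -0.02719469  1.35559827] [[0.022204661688129623, -0.9996268742997615, -0.015908022410244943], [-0.9948167564548412, -0.020512889596473127, -0.09959338550863919], [0.09922990514953257, 0.018037004687365597, -0.9949010465297153]]
{'t': 0.1, 'q': array([ 1.05950442e+00,  5.28411992e-01,  1.43376327e+00, -4.61038166e-06,
        1.18141275e+00, -1.78484825e-01]), 'qd': array([-0.00011279, -0.00031772, -0.00285683, -0.001406  ,  0.00092978,
       -0.00092982]), 'tau': array([ 1.29675409e-04, -4.43305385e+01, -1.78586465e+01, -2.28025733e-04,
        3.94706483e-03,  3.87388596e-06]), 'tcp_pos': array([0.2038309 , 0.59014872, 0.23041111]), 'tool_rot': array([ 0.69800359, -0.11735922,  0.11688503, -0.69667473]), 'force': array([-1.00204193, -0.07256428, -1.05094644]), 'ft_torque': array([ 0.03394182, -0.03900996,  0.00325274]), 'finger_gap': 1.0014673326551002} 0.0187
```

```bash
ls . pics
```

```text
.:
h.py
pics
scene0.pkl
top0.pkl

pics:
scene0.png
top0.png
```

View pics/scene0.png

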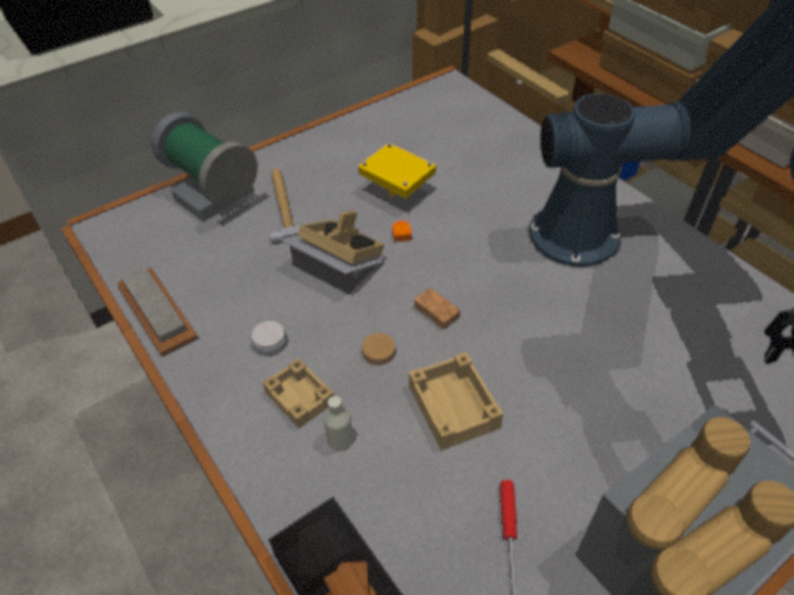

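View pics/top0.png

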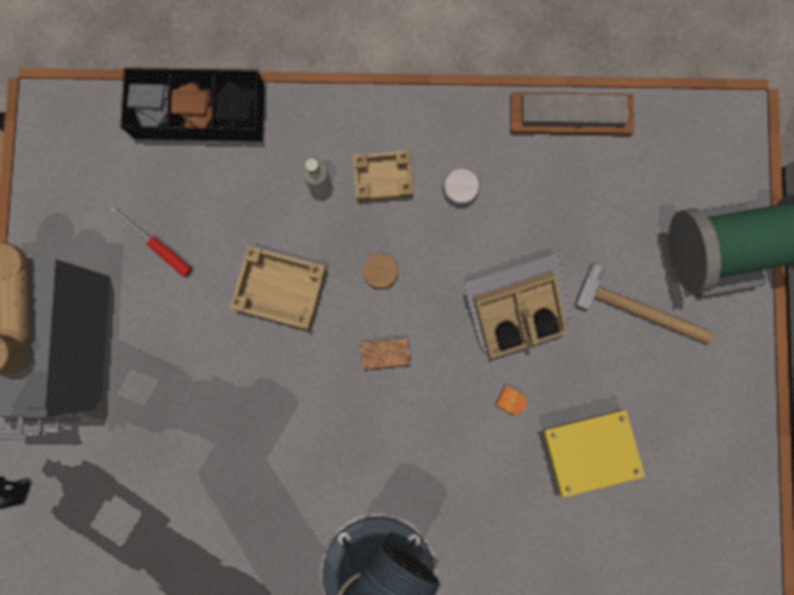

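The scene shows the following, in pixels of the 1.55× pictures:
- **Carry tray:** the plywood tray with two black heels on the grey rest, top (520,316), scene (340,240). The look-alike is the yellow inverted tray at top (594,453), scene (397,170).
- **Bottom tray:** the large open tray at top (280,288), scene (455,400). The look-alike is the small tray at top (384,176), scene (298,392).
- **Heels:** the black ones. The orange one at top (512,400) isn't meant.

I'm choosing the plywood tray on the rest and the large tray, and checking both in one crop montage.

```bash
python3 - <<'E'
from h import *
import pickle
T=pickle.load(open("top0.pkl","rb"));S=pickle.load(open("scene0.pkl","rb"))
def c(s,x,y): return cv2.resize(s["frame"][y:y+75,x:x+100,::-1],None,fx=4,fy=4,interpolation=cv2.INTER_CUBIC)
m=np.vstack([np.hstack([c(T,287,160),c(S,170,125)]),np.hstack([c(T,130,150),c(S,243,220)])])
cv2.imwrite("pics/m.png",m)
E
```

```text
(no output)
```

View pics/m.png

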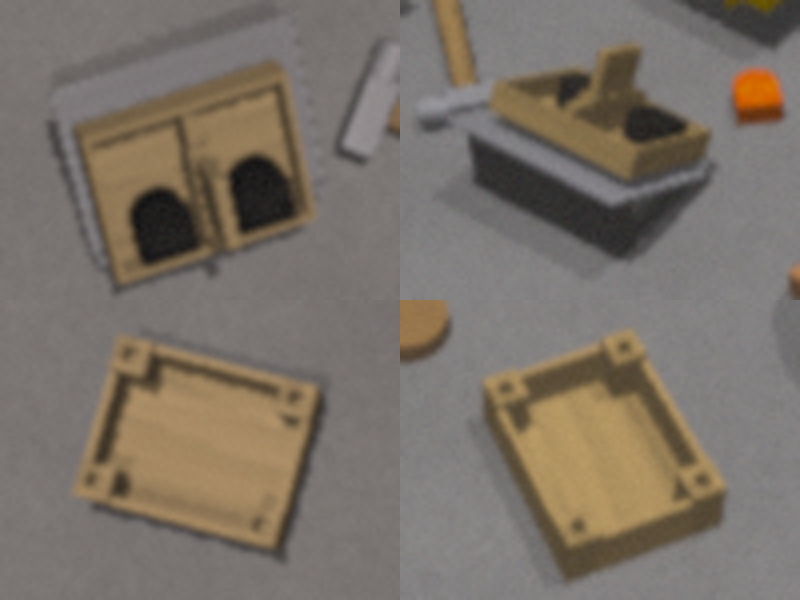

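The crop confirms both. The carry tray's heels lie at its low, robot-facing side, so the tray's −x points towards the robot. Next I fit the poses from clicked corners in both views.

```bash
cat >> h.py <<'E'
import pickle
from scipy.optimize import least_squares
def fit(obs,p0,pose,prior=None):
    # obs: (cam, uv, local pt); pose(p)->(t,Rm)
    def f(p):
        t,M=pose(p); r=[(proj(c,t+M@np.array(l))[0]-uv) for c,uv,l in obs]
        r=np.ravel(r)
        return np.r_[r,prior(p)] if prior else r
    return least_squares(f,p0,loss="soft_l1")
def tile(cam,x,y,ox,oy,k=4): return np.array([ox+(x+.5)/k-.5,oy+(y+.5)/k-.5])
def wire(t,M,segs): return [(t+M@np.array(a),t+M@np.array(b)) for a,b in segs]
def box(x,y,z0,z1):
    c=[(a*x/2,b*y/2) for a,b in((1,1),(1,-1),(-1,-1),(-1,1))];S=[]
    for i in range(4):
        a,b=c[i],c[(i+1)%4]; S+=[((*a,z0),(*b,z0)),((*a,z1),(*b,z1)),((*a,z0),(*a,z1))]
    return S
TR=box(.12,.15,0,.026)+box(.056,.010,.034,.080)
BT=box(.122,.152,0,.050)+[s for a in(1,-1) for b in(1,-1) for s in [((a*.048-.005,b*.063,.05),(a*.048+.005,b*.063,.05)),((a*.048,b*.063-.005,.05),(a*.048,b*.063+.005,.05))]]
def overlay(s,W,x,y,w,h,k=4):
    im=cv2.resize(s["frame"][y:y+h,x:x+w,::-1],None,fx=k,fy=k,interpolation=cv2.INTER_CUBIC)
    for col,segs in W:
        for a,b in segs:
            q=[tuple(np.round((proj(s,v)[0]-[x,y]+.5)*k-.5).astype(int).tolist()) for v in(a,b)]
            cv2.line(im,q[0],q[1],col,1)
    return im
E
cat > f0.py <<'E'
from h import *
T=pickle.load(open("top0.pkl","rb"));S=pickle.load(open("scene0.pkl","rb"))
o=[]
a=lambda x,y,l:o.append((T,tile(T,x,y,287,160),l)); b=lambda x,y,l:o.append((S,tile(S,x-400,y,170,125),l))
a(78,128,(.06,.075,.026));a(285,65,(.06,-.075,.026));a(313,213,(-.06,-.075,.026));a(116,288,(-.06,.075,.026))
b(495,82,(.06,-.075,.026));b(632,158,(.06,.075,.026));b(711,128,(-.06,.075,.026))
b(600,52,(.028,.005,.08));b(641,46,(-.028,.005,.08))
def pose(p): return p[:3],(R.from_euler("z",p[3])*R.from_euler("y",-np.radians(30))).as_matrix()
p0=np.r_[atz(T,337,204,.07),.27]
r=fit(o,p0,pose);print("tray",r.x.round(4),np.abs(r.fun.reshape(-1,2)).round(1).tolist())
o2=[]
c=lambda x,y,l:o2.append((T,tile(T,x,y-300,130,150),l)); d=lambda x,y,l:o2.append((S,tile(S,x-400,y-300,243,220),l))
c(133,355,(.048,.063,.05));c(293,397,(.048,-.063,.05));c(91,480,(-.048,.063,.05));c(259,523,(-.048,-.063,.05))
d(505,388,(.048,-.063,.05));d(625,347,(-.048,-.063,.05));d(577,525,(.048,.063,.05));d(702,480,(-.048,.063,.05))
def pose2(p): return np.r_[p[:2],p[3]],R.from_euler("z",p[2]).as_matrix()
q=atz(T,180,186,.05)
r2=fit(o2,[q[0],q[1],-.25,0],pose2);print("bot",r2.x.round(4),np.abs(r2.fun.reshape(-1,2)).round(1).tolist())
pickle.dump((r.x,r2.x),open("fit0.pkl","wb"))
W1=[((0,0,255),wire(*pose(r.x),TR))];W2=[((0,0,255),wire(*pose2(r2.x),BT))]
cv2.imwrite("pics/ov.png",np.vstack([np.hstack([overlay(T,W1,287,160,100,75),overlay(S,W1,170,125,100,75)]),np.hstack([overlay(T,W2,130,150,100,75),overlay(S,W2,243,220,100,75)])]))
E
python3 f0.py
```

```text
tray [ 0.4963 -0.2433  0.0657  0.3391] [[0.3, 1.5], [0.2, 0.2], [0.3, 0.3], [0.2, 2.0], [1.5, 0.2], [0.1, 1.6], [0.4, 0.8], [0.6, 0.2], [0.3, 0.1]]
bot [ 0.5314  0.204  -0.2417  0.0074] [[1.3, 0.2], [0.3, 0.4], [0.1, 0.3], [0.2, 0.8], [0.4, 0.2], [0.6, 0.2], [0.3, 0.4], [0.2, 0.1]]
```

View pics/ov.png

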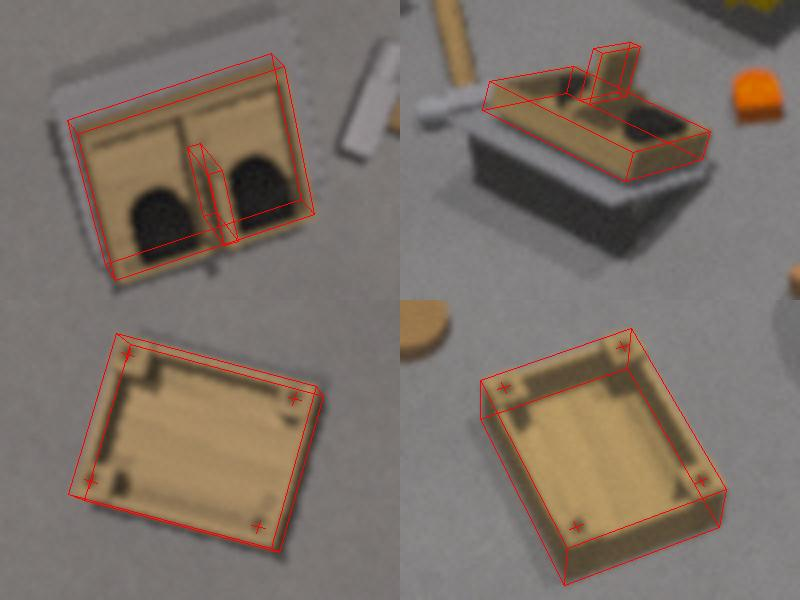

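```bash
sed -i 's/^a(78,128.*/a(77,127,(.06,.075,0));a(281,65,(.06,-.075,0));a(313,213,(-.06,-.075,.026));a(116,288,(-.06,.075,.026));a(191,158,(.028,.005,.08))/; s/^b(495,82.*/b(497,82,(.06,-.075,.026));b(632,155,(.06,.075,.026));b(711,130,(-.06,.075,.026));b(632,178,(.06,.075,0));b(494,112,(.06,-.075,0))/' f0.py
sed -i 's/a(191,158.*$//' f0.py
cat >> f0.py <<'E'
for z in(0,):
    r3=fit(o2,r2.x[:3],lambda p:pose2(np.r_[p,z]));print("bot z0",r3.x.round(4),np.abs(r3.fun.reshape(-1,2)).round(1).tolist())
t,M=pose(r.x)
print("grip",t+M@[0,0,.064], "lowest pin z",(t+M@[-.048,0,-.012])[2])
for n in "TS":
    o1=[q for q in o if q[0] is (T if n=="T" else S)]
    rr=fit(o1,r.x,pose,lambda p:[(p[2]-r.x[2])*1e4]);print(n,rr.x.round(4))
    o1=[q for q in o2 if q[0] is (T if n=="T" else S)]
    rr=fit(o1,r3.x,lambda p:pose2(np.r_[p,0]));print(n,rr.x.round(4))
s=manip.sense();print(R.from_quat(s["tool_rot"]).as_matrix().round(3))
E
python3 f0.py
```

```text
tray [ 0.4908 -0.2481  0.0589  0.3299] [[0.9, 0.1], [1.2, 0.6], [1.3, 2.7], [0.8, 0.1], [1.0, 0.2], [0.6, 0.8], [0.2, 0.5], [1.4, 0.7], [1.9, 0.6], [1.4, 0.4], [0.5, 0.3]]
bot [ 0.5314  0.204  -0.2417  0.0074] [[1.3, 0.2], [0.3, 0.4], [0.1, 0.3], [0.2, 0.8], [0.4, 0.2], [0.6, 0.2], [0.3, 0.4], [0.2, 0.1]]
bot z0 [ 0.5304  0.2032 -0.2469] [[0.5, 0.5], [0.9, 1.3], [0.7, 0.8], [0.3, 1.5], [0.2, 0.9], [0.5, 1.0], [0.4, 1.3], [0.4, 1.2]]
grip [ 0.46052437 -0.25843316  0.11428115] lowest pin z 0.024463217127347184
T [ 0.4908 -0.2482  0.0589  0.3148]
T [ 0.5333  0.2045 -0.2398]
S [ 0.4904 -0.248   0.0589  0.3517]
S [ 0.5271  0.2009 -0.2458]
[[ 0.945 -0.001  0.327]
 [-0.327 -0.002  0.945]
 [-0.    -1.    -0.002]]
```

View pics/ov.png

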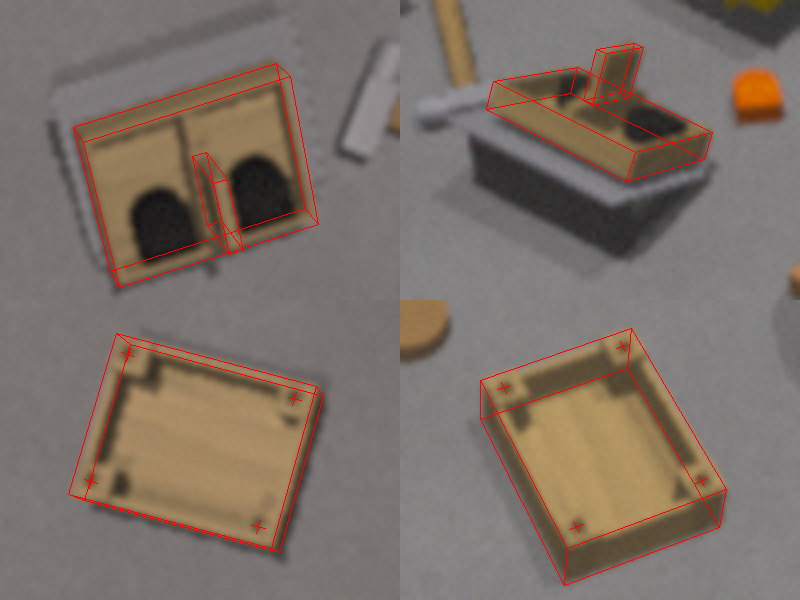

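```bash
python3 -m jog '[[[36,0,-28.8],0],[[36,0,-28.8],0],[[36,0,-28.8],0],[[36,0,-28.8],0],[[36,0,-28.8],0],[[36,0,-28.8],0],[[36,0,-28.8],0],[[36,0,-28.8],0],[[36,0,-28.8],0],[[36,0,-28.8],0],[[36,0,-28.8],0],[[51.5,3,-71.7],-0.663],[[51.5,3,-71.7],-0.663],[[51.5,3,-71.7],-0.663],[[51.5,3,-71.7],-0.663],[[51.5,3,-71.7],-0.663],[[51.5,3,-71.7],-0.663],[[51.5,3,-71.7],-0.663],[[51.5,3,-71.7],-0.663],[[51.5,3,-71.7],-0.663]]' 6 30
cat >> f0.py <<'E'
r4=fit(o,np.r_[r.x[[0,1,3]]],lambda p:pose(np.r_[p[:2],.052,p[2]]));t,M=pose(np.r_[r4.x[:2],.052,r4.x[2]]);print("z.052",r4.x.round(4),"grasp",(t+M@[-.010,0,.064]).round(4))
E
python3 f0.py | tail -1
```

```text
t: 1.77
tcp_pos: [0.4546, -0.135, 0.2091]
tool_rot: [-0.697, -0.116, 0.116, 0.698]
force: [1.7, -0.4, -0.0]
finger_gap: 0.705
z.052 [ 0.4897 -0.2514  0.3269] grasp [ 0.4512 -0.2644  0.1024]
```

```bash
python3 -m jog '[[[-4.5,1,-12.1],0],[[-4.5,1,-12.1],0],[[-4.5,1,-12.1],0],[[-4.5,1,-12.1],0],[[-4.5,1,-12.1],0]]'
python3 - <<'E'
from h import *
m=[]
for n,x,y in(("top",270,150),("scene",170,70)):
    s=snap(n); pickle.dump(s,open(n+"1.pkl","wb")); m.append(cv2.resize(s["frame"][y:y+130,x:x+130,::-1],(400,400),interpolation=cv2.INTER_CUBIC))
cv2.imwrite("pics/hov.png",np.hstack(m)); s=manip.sense();print(s["tcp_pos"],R.from_quat(s["tool_rot"]).as_matrix().round(3))
for n in("top","scene"): print(proj(pickle.load(open(n+"1.pkl","rb")),s["tcp_pos"]))
E
```

```text
t: 2.18
tcp_pos: [0.4515, -0.2651, 0.1987]
tool_rot: [0.698, 0.115, -0.115, -0.698]
force: [-0.8, 0.3, 0.3]
finger_gap: 0.703
[ 0.45107664 -0.26129818  0.19876327] [[ 0.946 -0.002 -0.324]
 [ 0.324  0.002  0.946]
 [-0.001 -1.     0.002]]
[[349.04827292 213.09724285]]
[[223.6023751  119.86013914]]
```

View pics/hov.png

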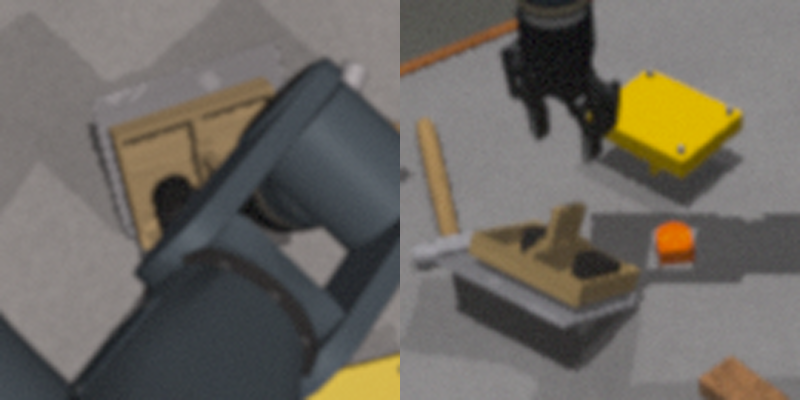

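The fingers straddle the board symmetrically. The tips are at scene (223,118), and the projection says (224,120). The board is below them at scene (223,143). I'll descend and grip lightly.

```bash
python3 -m jog '[[[0.2,4,0],0],[[0.3,8,0],0],[[0.3,9.5,0],0],[[0.3,10.5,0],0],[[0.3,11.2,0],0],[[0.3,11.5,0],0],[[0.3,11.5,0],0],[[0.3,11.5,0],0]]' 6 30
python3 - <<'E'
from h import *
m=[]
s=snap("scene"); x,y=180,90; cv2.imwrite("pics/dn.png",cv2.resize(s["frame"][y:y+90,x:x+110,::-1],None,fx=6,fy=6,interpolation=cv2.INTER_CUBIC))
s=manip.sense();print(s["tcp_pos"],s["force"])
E
```

```text
t: 2.95
tcp_pos: [0.4554, -0.2615, 0.0853]
tool_rot: [0.698, 0.117, -0.116, -0.697]
force: [-0.0, -0.9, -0.3]
finger_gap: 0.699
[ 0.45541204 -0.2617451   0.08546641] [-0.23289493 -0.54229359  0.30034654]
```

View pics/dn.png

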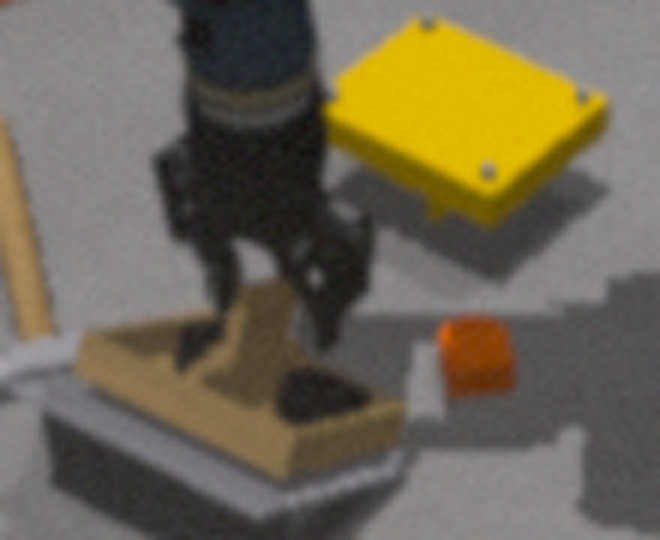

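The fingers sit on both sides of the board, tips at about (225,300) and (325,335) in the crop, clear of the heels. Closing.

```bash
python3 -m jog '[[[0,0,0],0],[[0,0,0],0],[[0,0,0],0],[[0,0,0],0],[[0,0,0],0],[[0,0,0],0],[[0,0,0],0],[[0,0,0],0]]' 0 30; python3 -m jog '[[[0,-0.5,0],0],[[0,-1,0],0],[[0,-2,0],0],[[0,-3.5,0],0],[[0,-5.5,0],0],[[0,-7.5,0],0],[[0,-9,0],0],[[0,-9.5,0],0],[[0,-9.5,0],0],[[0,-9.5,0],0]]'
python3 - <<'E'
from h import *
a=[]
for n,x,y,w,h in(("top",280,130,120,110),("scene",170,50,120,110)):
    s=snap(n); pickle.dump(s,open(n+"2.pkl","wb"));a.append(cv2.resize(s["frame"][y:y+h,x:x+w,::-1],(400,367),interpolation=cv2.INTER_CUBIC))
cv2.imwrite("pics/lift.png",np.hstack(a)); s=manip.sense();print(s["tcp_pos"],s["force"],s["ft_torque"])
E
```

```text
t: 3.67
tcp_pos: [0.4547, -0.2616, 0.0846]
tool_rot: [0.698, 0.116, -0.116, -0.697]
force: [-0.8, -0.5, 5.1]
finger_gap: 0.11
t: 4.5
tcp_pos: [0.454, -0.2608, 0.1789]
tool_rot: [-0.697, -0.116, 0.116, 0.698]
force: [-0.7, 0.1, -6.5]
finger_gap: 0.113
[ 0.45365344 -0.26048987  0.17807408] [-0.32293099  1.2054562  -6.6839342 ] [-0.03464416  0.15704128  0.0157341 ]
```

View pics/lift.png

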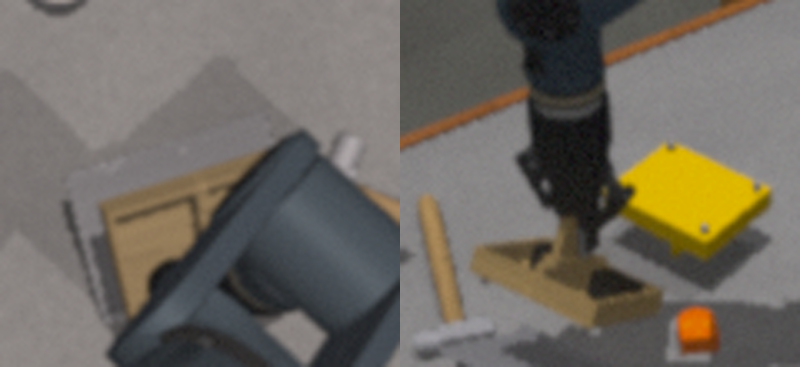

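Lifted clear, weight about 6.6 N, heels still in the tray. I estimate the tilt from the visible corners (scene crop left rim (475,245), lower corner (597,326), right (660,290)).

```bash
cat > f2.py <<'E'
from h import *
T=pickle.load(open("top2.pkl","rb"));S=pickle.load(open("scene2.pkl","rb"))
S["K"]=S["K"].copy(); S["K"][1,2]-=2   # scene images sit ~2 px high (seen on the finger tips)
k=400/120
o=[]
def a(x,y,*l): o.append((T,np.array([280+x/k-.5,130+y/k-.5]),l))
def b(x,y,*l): o.append((S,np.array([170+(x-400)/k-.5,50+y/k-.5]),l))
a(103,203,.06,.075,0)
b(474,245,.06,-.075,.026);b(472,266,.06,-.075,0);b(597,326,.06,.075,0);b(594,306,.06,.075,.026);b(661,290,-.06,.075,.026);b(658,313,-.06,.075,0)
P=lambda p:(p[:3],(R.from_euler("z",p[3])*R.from_euler("y",p[4])).as_matrix())
r=fit(o,[.49,-.25,.146,.327,-.5],P,lambda p:[(p[3]-.327)*100])
t,M=P(r.x);print(r.x.round(4),np.degrees(r.x[4]),np.abs(r.fun[:-1].reshape(-1,2)).round(1).tolist())
g=np.array([.4537,-.2605,.178+.019]);print("grip pt in tray",M.T@(g-t))
E
python3 f2.py
```

```text
[ 0.4815 -0.2523  0.1393  0.3242 -0.514 ] -29.4528922994329 [[0.6, 1.2], [0.0, 0.4], [1.2, 0.8], [2.5, 0.6], [0.5, 1.0], [0.7, 0.2], [0.5, 0.1]]
grip pt in tray [0.00313874 0.00113575 0.06453321]
```

The tray still hangs at 29° and is held rigid. I'll ease the grip to 20 N to see if it swings level by itself.

```bash
python3 -m jog '[[[0,0,0],0],[[0,0,0],0],[[0,0,0],0],[[0,0,0],0],[[0,0,0],0],[[0,0,0],0]]' 0 20
python3 - <<'E'
from h import *
S0=pickle.load(open("scene2.pkl","rb"))["frame"].astype(int)
s=snap("scene"); d=np.abs(s["frame"].astype(int)-S0)[100:150,185:255].max(2); print((d>40).sum(), manip.sense()["force"],manip.sense()["ft_torque"])
E
```

```text
t: 5.1
tcp_pos: [0.4546, -0.2614, 0.1792]
tool_rot: [-0.697, -0.116, 0.116, 0.698]
force: [0.2, -0.1, -6.5]
finger_gap: 0.113
0 [ 0.57784835 -0.18606883 -6.73249687] [-0.03378505  0.1676281  -0.02309507]
```

It doesn't swing. I'll level it against the fixed rest: low pins set on the plate near its high end, front half overhanging, then swing the grip in an arc about those pins. First I need the rest's high edge.

```bash
cat >> f2.py <<'E'
T0=pickle.load(open("top0.pkl","rb"));d=np.array([np.cos(.327),np.sin(.327)])
for u,v in((470,280),(555,252)):
    e=atz(T0,u/1.55,v/1.55,.088);print("high edge corner",e.round(4),"along d",(e[:2]@d).round(4))
pin=t+M@[-.048,0,-.012];print("pin tips now",pin.round(4),"along d",pin[:2]@d, "tcp along d",g[:2]@d,"perp",g[:2]@[-d[1],d[0]])
for nm,u,v in(("sanding",385,353),("tape",380,270),("bottle",316,178),("tin",462,187),("hammerhead",590,285)):print(nm,atz(T0,u/1.55,v/1.55,.03).round(3))
E
python3 f2.py|tail -8
python3 - <<'E'
import sys; sys.path.insert(0,'.')
from h import *
T0=pickle.load(open("top0.pkl","rb"))
cv2.imwrite("pics/rest.png",cv2.resize(T0["frame"][155:235,290:390,::-1],None,fx=7,fy=7,interpolation=cv2.INTER_CUBIC))
E
```

```text
high edge corner [ 0.5463 -0.1551  0.088 ] along d 0.4675
high edge corner [ 0.6007 -0.309   0.088 ] along d 0.4697
pin tips now [ 0.4475 -0.2638  0.1052] along d 0.33908425828766875 tcp along d 0.34598503602205494 perp -0.39242616483717974
sanding [ 0.412 -0.003  0.03 ]
tape [0.569 0.01  0.03 ]
bottle [0.747 0.138 0.03 ]
tin [ 0.734 -0.144  0.03 ]
hammerhead [ 0.549 -0.388  0.03 ]
```

View pics/rest.png

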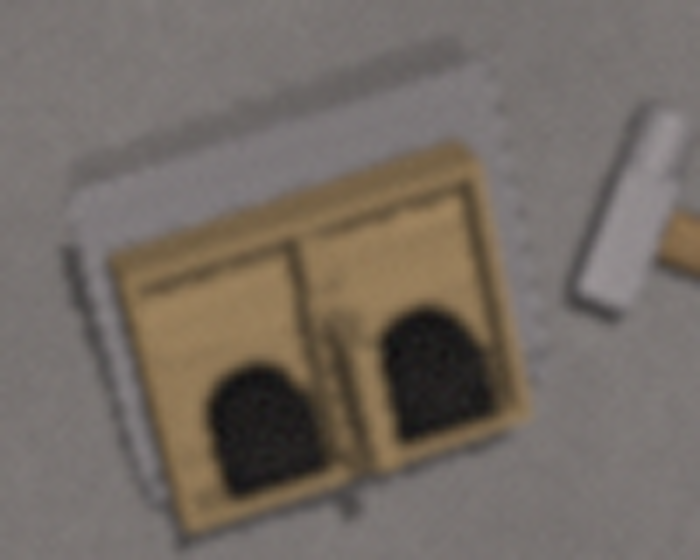

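High edge at crop (70,190)–(490,65), so d≈0.467 at z 0.088, matching the rest's geometry. I'll move 11 cm along the tool's x, then descend gently to contact.

```bash
python3 -m jog '[[[2,0,0],0],[[5,0,0],0],[[8,0,0],0],[[10,0,0],0],[[11,0,0],0],[[11,0.8,0],0],[[11,1.6,0],0],[[11,1.8,0],0],[[11,1.8,0],0],[[11,1.8,0],0]]'; python3 -m jog '[[[0,0.2,0],0],[[0,0.4,0],0],[[0,0.6,0],0],[[0,0.6,0],0]]';python3 -m jog '[[[0,0.15,0],0],[[0,0.3,0],0],[[0,0.3,0],0]]' 
```

```text
t: 5.98
tcp_pos: [0.5572, -0.2259, 0.1606]
tool_rot: [-0.697, -0.115, 0.116, 0.698]
force: [0.5, -0.2, -6.2]
finger_gap: 0.112
t: 6.32
tcp_pos: [0.5583, -0.2257, 0.155]
tool_rot: [-0.697, -0.116, 0.116, 0.698]
force: [-0.6, 0.1, -7.8]
finger_gap: 0.111
t: 6.57
tcp_pos: [0.5585, -0.2255, 0.152]
tool_rot: [-0.697, -0.116, 0.116, 0.698]
force: [0.0, 0.8, -6.8]
finger_gap: 0.114
```

```bash
python3 -m jog '[[[0,0.1,0],0],[[0,0.2,0],0],[[0,0.2,0],0]]'; python3 -m jog '[[[0,0.1,0],0],[[0,0.2,0],0],[[0,0.2,0],0]]';python3 -m jog '[[[0,0.1,0],0],[[0,0.2,0],0],[[0,0.2,0],0]]';  python3 -m jog '[[[0,0.1,0],0],[[0,0.2,0],0],[[0,0.2,0],0]]'
```

```text
t: 6.82
tcp_pos: [0.5586, -0.2256, 0.1501]
tool_rot: [-0.697, -0.116, 0.116, 0.698]
force: [0.6, 0.2, -6.6]
finger_gap: 0.116
t: 7.07
tcp_pos: [0.5586, -0.2256, 0.1481]
tool_rot: [-0.697, -0.116, 0.116, 0.698]
force: [-0.8, 0.1, -7.4]
finger_gap: 0.109
t: 7.32
tcp_pos: [0.5587, -0.2258, 0.1463]
tool_rot: [0.698, 0.116, -0.116, -0.697]
force: [-0.9, -0.2, -6.2]
finger_gap: 0.118
t: 7.57
tcp_pos: [0.559, -0.2259, 0.1456]
tool_rot: [0.698, 0.117, -0.116, -0.697]
force: [-1.4, 0.6, 3.7]
finger_gap: 0.11
```

Contact: vertical force went from −6.6 to +3.7 N. Now the arc about the pins, first half.

```bash
python3 -m jog '[[[0.4,0.03,0],0],[[0.79,0.09,0],0],[[1.18,0.16,0],0],[[1.58,0.25,0],0],[[1.58,0.25,0],0]]'; python3 -m jog '[[[0.4,0.1,0],0],[[0.77,0.23,0],0],[[0.77,0.23,0],0]]'
python3 - <<'E'
from h import *
s=snap("scene"); pickle.dump(s,open("scene3.pkl","wb"))
cv2.imwrite("pics/arc.png",cv2.resize(s["frame"][90:190,150:270,::-1],None,fx=5,fy=5,interpolation=cv2.INTER_CUBIC))
s=manip.sense();print(s["force"],s["ft_torque"])
E
```

```text
t: 7.98
tcp_pos: [0.5751, -0.2204, 0.1419]
tool_rot: [0.698, 0.117, -0.116, -0.697]
force: [-0.1, 0.6, 3.8]
finger_gap: 0.114
t: 8.23
tcp_pos: [0.5819, -0.2179, 0.1392]
tool_rot: [0.698, 0.117, -0.116, -0.697]
force: [0.9, 0.4, 1.9]
finger_gap: 0.111
[-0.87224901  0.33164992  1.16789416] [-0.01281866  0.26180378  0.00548062]
```

View pics/arc.png

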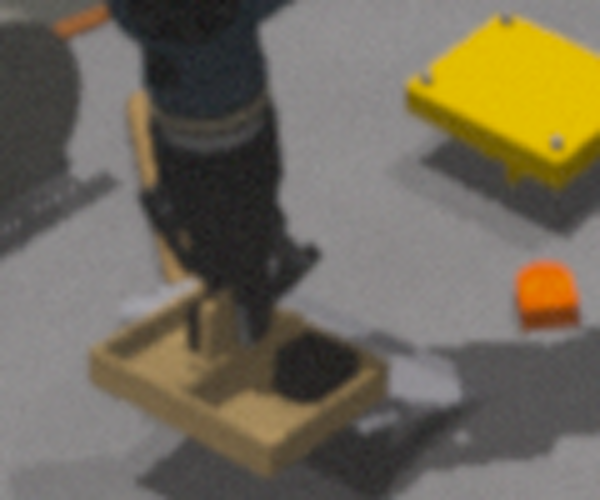

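```bash
cat > f3.py <<'E'
from h import *
S=pickle.load(open("scene3.pkl","rb"));S["K"]=S["K"].copy(); S["K"][1,2]-=2
o=[]
def b(x,y,*l): o.append((S,np.array([150+(x+.5)/5-.5,90+(y+.5)/5-.5]),l))
b(92,352,.06,-.075,.026);b(92,378,.06,-.075,0);b(267,474,.06,.075,0);b(272,448,.06,.075,.026);b(387,370,-.06,.075,.026);b(383,400,-.06,.075,0)
P=lambda p:(p[:3],(R.from_euler("z",p[3])*R.from_euler("y",p[4])).as_matrix())
s=manip.sense();g=s["tcp_pos"]+[0,0,.019]
def pri(p):
    t,M=P(p); e=M.T@(g-t); return [(p[3]-.327)*100, e[1]*300,(e[2]-.0645)*500]
r=fit(o,[.6,-.21,.1,.327,-.2],P,pri)
t,M=P(r.x);print(r.x.round(4),np.degrees(r.x[4]),np.abs(r.fun[:-3].reshape(-1,2)).round(1).tolist())
print("grip pt in tray",M.T@(g-t),"low pin",t+M@[-.048,0,-.012])
E
python3 f3.py
```

```text
[ 0.593  -0.2125  0.0939  0.327  -0.2459] -14.090487950356861 [[0.7, 1.1], [0.8, 0.5], [0.2, 0.8], [0.3, 0.8], [0.6, 0.5], [0.7, 0.1]]
grip pt in tray [ 0.00365339 -0.00164052  0.06548504] low pin [ 0.55172754 -0.22648883  0.07052709]
```

Tilt is now 14° and the pins held their spot as planned. Second half of the arc.

```bash
python3 -m jog '[[[0.4,0.13,0],0],[[0.75,0.29,0],0],[[1.1,0.46,0],0],[[1.4,0.62,0],0],[[1.7,0.78,0],0],[[1.95,0.93,0],0],[[2.02,0.97,0],0],[[2.02,0.97,0],0]]'
python3 - <<'E'
from h import *
for n in("top","scene"):
    s=snap(n); pickle.dump(s,open(n+"4.pkl","wb"))
a=pickle.load(open("scene4.pkl","rb"))["frame"][90:190,150:270,::-1]
b=pickle.load(open("top4.pkl","rb"))["frame"][120:220,260:380,::-1]
cv2.imwrite("pics/lev.png",np.hstack([cv2.resize(x,(400,333),interpolation=cv2.INTER_CUBIC) for x in(a,b)]))
s=manip.sense();print(s["tcp_pos"],s["force"],s["ft_torque"])
E
```

```text
t: 8.95
tcp_pos: [0.5998, -0.2114, 0.1292]
tool_rot: [-0.697, -0.116, 0.117, 0.698]
force: [-2.5, -1.1, -2.5]
finger_gap: 0.113
[ 0.59966128 -0.2113137   0.12930093] [-2.39936684 -2.98936648 -2.7788721 ] [-0.3028544   0.49344479  0.20273281]
```

```bash
cat > sil.py <<'E'
from h import *
from scipy.optimize import minimize
def maps(s):
    f=cv2.GaussianBlur(s["frame"],(3,3),0).astype(float); mx=f.max(2); sat=(f[:,:,0]-f[:,:,2])/np.maximum(mx,1)
    wood=np.clip((sat-.13)/.15,0,1); bench=(1-wood)*np.clip((mx-75)/20,0,1); return wood,bench
def silcost(s,W,B,P3,roi,off):
    x0,y0,x1,y1=roi;k=8
    q=(proj(s,P3)+off-[x0,y0]+.5)*k-.5
    m=np.zeros(((y1-y0)*k,(x1-x0)*k),np.uint8)
    cv2.fillConvexPoly(m,cv2.convexHull(np.round(q*16).astype(np.int32)),255,shift=4)
    m=cv2.resize(m,(x1-x0,y1-y0),interpolation=cv2.INTER_AREA)/255.
    near=cv2.dilate((m>0).astype(np.uint8),np.ones((13,13)))
    w=W[y0:y1,x0:x1];b=B[y0:y1,x0:x1]
    return (m*b).sum()+((1-m)*w*near).sum()
C8=np.array([(a*.06,b*.075,z) for a in(1,-1) for b in(1,-1) for z in(0,.026)])
TOP4=np.array([(a*.028,b*.005,z) for a in(1,-1) for b in(1,-1) for z in(.034,.08)])
def traypose(tcp,yaw,gx,tilt,gz=.0645,roll=0):
    M=(R.from_euler("z",yaw)*R.from_euler("y",tilt)*R.from_euler("x",roll)).as_matrix()
    return np.array(tcp)+[0,0,.019]-M@[gx,0,gz],M
E
cat > s3.py <<'E'
from sil import *
import sys
def run(tag,tcp,yaw,tilt0,rs,rt=None,free=("gx","tilt"),gx0=.0035,top=True):
    S=pickle.load(open(f"scene{tag}.pkl","rb"));L=[(S,*maps(S),rs,np.array([0,-2.]))]
    if rt: T=pickle.load(open(f"top{tag}.pkl","rb"));L.append((T,*maps(T),rt,np.array([0,0.])))
    def c(v,detail=False):
        t,M=traypose(tcp,yaw,v[0]*.01,v[1],.0645,0)
        r=[silcost(s,W,B,t+C8@M.T,roi,o+(v[2:4] if i==0 else 0)) for i,(s,W,B,roi,o) in enumerate(L)]
        return r if detail else sum(r)+ (v[2]**2+v[3]**2)*3
    best=min((minimize(c,[gx0*100+a,tilt0+b,0,0],method="Nelder-Mead",options=dict(initial_simplex=np.array([gx0*100+a,tilt0+b,0,0])+np.vstack([np.zeros(4),np.diag([.4,.08,.7,.7])]))) for a in(0,-.4) for b in(0,.1)),key=lambda r:r.fun)
    print(tag,"gx mm",best.x[0]*10,"tilt deg",np.degrees(best.x[1]),"scene off",best.x[2:],"cost",best.fun,c(best.x,1)); return best.x
if __name__=="__main__":
    run(3,[.5819,-.2179,.1392],.327,-.25,(155,150,235,190))
    run(4,manip.sense()["tcp_pos"],.327,0,(150,145,240,195))
E
python3 s3.py
```

```text
3 gx mm 2.4061832245680597 tilt deg -12.142350117387814 scene off [0.40700726 0.47013748] cost 49.133755421504624 [np.float64(47.97370295084926)]
4 gx mm 1.0877493866526686 tilt deg 2.0184844458656133 scene off [0.37703819 0.15965014] cost 62.22427436240808 [np.float64(61.72133647223059)]
```

View pics/lev.png

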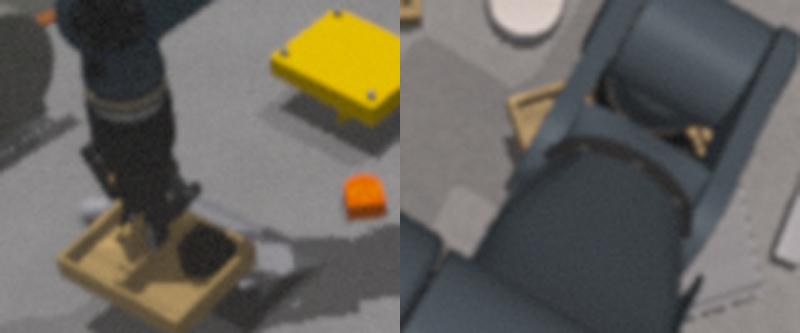

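In the left crop the tray looks level, with the heel inside and corners at (58,262), (175,330) and (254,240). That was my last useful picture, so I rely on numeric fits from here. Lift off, then travel with a firmer grip.

```bash
python3 -m jog '[[[0,0,0],0],[[0,0,0],0],[[0,-0.7,0],0],[[0,-2,0],0],[[0,-3.5,0],0],[[0,-5,0],0],[[0,-6,0],0],[[0,-6,0],0],[[0,-6,0],0]]' 0 60; python3 -m jog '[[[0.2,0,0.8],0.02],[[0.4,0,2.5],0.05],[[0.8,0,4.8],0.08],[[1.3,0,7.2],0.12],[[1.7,0,9.7],0.16],[[2.1,0,12.2],0.2],[[2.6,0,14.7],0.24],[[3,0,17.2],0.28],[[3.4,0,19.7],0.32],[[3.9,0,22.2],0.36],[[4.4,0,24.7],0.4],[[4.8,0,27.2],0.44],[[5.2,0,29.7],0.48],[[5.7,0,32.2],0.51],[[6.1,0,34.7],0.54],[[6.5,0,37],0.569],[[6.9,0,39.2],0.569],[[7.1,0,40.6],0.569],[[7.26,0,41.35],0.569],[[7.26,0,41.35],0.569]]'; python3 -m jog '[[[0,0,0],0],[[0,1.5,0],0],[[0,3,0],0],[[0,4.2,0],0],[[0,4.7,0],0],[[0,4.7,0],0],[[0,4.7,0],0]]'
python3 - <<'E'
from h import *
for n in("top","scene"):
    s=snap(n); pickle.dump(s,open(n+"5.pkl","wb"))
s=manip.sense();print(s["tcp_pos"],s["force"],s["ft_torque"],R.from_quat(s["tool_rot"]).as_matrix().round(4).tolist())
E
```

```text
t: 9.8
tcp_pos: [0.6005, -0.2113, 0.1903]
tool_rot: [0.698, 0.117, -0.115, -0.697]
force: [-0.6, 0.1, -7.0]
finger_gap: 0.105
t: 11.47
tcp_pos: [0.5336, 0.2048, 0.1889]
tool_rot: [-0.702, 0.084, -0.083, 0.702]
force: [0.9, -0.9, -6.1]
finger_gap: 0.109
t: 12.05
tcp_pos: [0.5351, 0.2024, 0.1428]
tool_rot: [0.702, -0.085, 0.085, -0.702]
force: [0.1, 0.8, -6.9]
finger_gap: 0.113
[0.53564964 0.20285748 0.14362063] [-0.25790609  0.24531515 -5.63531341] [-0.05804041 -0.11979026  0.01410902] [[0.9715, 0.002, 0.2372], [-0.2372, 0.0002, 0.9715], [0.0019, -1.0, 0.0007]]
```

```bash
python3 - <<'E'
from h import *
S=pickle.load(open("scene5.pkl","rb")); c=proj(S,[.533,.204,.08])[0]; x,y=int(c[0])-45,int(c[1])-30
print(x,y,c); cv2.imwrite("pics/over.png",cv2.resize(S["frame"][y:y+70,x:x+95,::-1],None,fx=8,fy=8,interpolation=cv2.INTER_CUBIC))
E
```

```text
247 218 [292.6282623  248.55198821]
```

View pics/over.png

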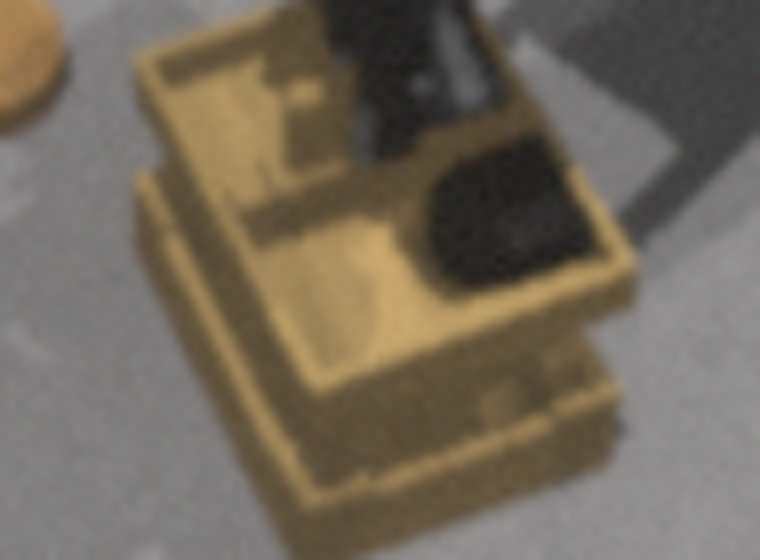

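Viewed (12th and last picture): the tray hovers over the bottom tray, roughly aligned, with a heel flat inside. Clicks:
- Tray rim corners: (136,62), (318,390), (636,262).
- Bottom tray block corners: (138,178), (310,505), (618,388).

Next I compute the relative offset in this one camera.

```bash
cat > f5.py <<'E'
from h import *
S=pickle.load(open("scene5.pkl","rb"));S["K"]=S["K"].copy(); S["K"][1,2]-=2
u=lambda x,y:np.array([247+(x+.5)/8-.5,218+(y+.5)/8-.5])
ot=[(S,u(136,62),(.06,-.075,.026)),(S,u(318,390),(.06,.075,.026)),(S,u(636,262),(-.06,.075,.026)),(S,u(636,300),(-.06,.075,0))]
ob=[(S,u(137,178),(.061,-.076,.05)),(S,u(310,505),(.061,.076,.05)),(S,u(619,388),(-.061,.076,.05)),(S,u(145,262),(.061,-.076,0)),(S,u(298,562),(.061,.076,0)),(S,u(612,462),(-.061,.076,0))]
tcp=np.array([.5353,.2026,.1432])
PB=lambda p:(np.r_[p[:2],0],R.from_euler("z",p[2]).as_matrix())
rb=fit(ob,[.533,.204,-.242],PB);print("bottom",rb.x.round(4),rb.fun.round(1))
# keep earlier socket-based estimate too
def PT(p): return (p[:3],(R.from_euler("z",p[3])*R.from_euler("y",p[4])).as_matrix())
def pri(p):
    t,M=PT(p);e=M.T@(tcp+[0,0,.019]-t);return [(e[2]-.0645)*500,(p[3]+.2395)*150]
rt=fit(ot,[.533,.204,.098,-.24,0],PT,pri);t,M=PT(rt.x)
print("tray",rt.x.round(4),rt.fun.round(1),"tilt",np.degrees(rt.x[4]),"grip in tray",(M.T@(tcp+[0,0,.019]-t)).round(4))
B=R.from_euler("z",-.242).as_matrix()[:2,:2]
print("tray-bottom in bottom frame (mm)",B.T@(t[:2]-rb.x[:2])*1e3,"pins' ",(t+M@[0,0,-.012]))
E
python3 f5.py
cat > s5.py <<'E'
from sil import *
# sockets of bottom seen in pic 0 with the same scene offset
S=pickle.load(open("scene0.pkl","rb"));S["K"]=S["K"].copy(); S["K"][1,2]-=2
d=[(505,388,(.048,-.063,.05)),(625,347,(-.048,-.063,.05)),(577,525,(.048,.063,.05)),(702,480,(-.048,.063,.05))]
o=[(S,tile(S,x-400,y-300,243,220),l) for x,y,l in d]
r=fit(o,[.533,.204,-.242],lambda p:(np.r_[p[:2],0],R.from_euler("z",p[2]).as_matrix()));print("sockets scene, off -2px:",r.x.round(4),r.fun.round(1))
E
python3 s5.py
```

```text
bottom [ 0.5292  0.205  -0.242 ] [-0.2 -1.  -0.3  0.2  0.9  0.  -1.2 -1.8  0.6  2.3 -0.1  0.1]
tray [ 0.5287  0.2045  0.0978 -0.2389  0.0721] [-0.2 -0.7 -0.6  0.5  0.6 -0.2  0.2  0.2  0.1  0.1] tilt 4.129617414123818 grip in tray [ 0.0022 -0.0003  0.0647]
tray-bottom in bottom frame (mm) [-0.30198203 -0.5757832 ] pins'  [0.52788667 0.20472385 0.08584041]
sockets scene, off -2px: [ 0.5314  0.2062 -0.2457] [ 0.1 -0.3 -0.2 -0.2  0.1  0.3  0.   0.1]
```

Offsets are within about 2 mm. The tray leans about 4° with +x low, so its +x pins enter first. I shift 2.5 mm along x and 1.3 mm along z, then descend in small steps watching the force.

```bash
python3 -m jog '[[[0.25,0.7,0.13],0],[[0.25,1.6,0.13],0],[[0.25,2.3,0.13],0],[[0.25,2.7,0.13],0],[[0.25,2.9,0.13],0],[[0.25,2.9,0.13],0],[[0.25,2.9,0.13],0]]' 0 30; for i in 1 2; do :; done; python3 -m jog '[[[0,0.1,0],0],[[0,0.2,0],0],[[0,0.2,0],0]]'; python3 -m jog '[[[0,0.1,0],0],[[0,0.2,0],0],[[0,0.2,0],0]]'; python3 -m jog '[[[0,0.1,0],0],[[0,0.2,0],0],[[0,0.2,0],0]]'
```

```text
t: 12.73
tcp_pos: [0.5374, 0.2039, 0.1136]
tool_rot: [0.702, -0.084, 0.084, -0.702]
force: [0.5, 0.3, -7.0]
finger_gap: 0.108
t: 12.98
tcp_pos: [0.5375, 0.2039, 0.1119]
tool_rot: [-0.702, 0.084, -0.084, 0.702]
force: [0.2, -0.2, -6.4]
finger_gap: 0.108
t: 13.23
tcp_pos: [0.5373, 0.2038, 0.1097]
tool_rot: [0.702, -0.084, 0.084, -0.702]
force: [0.4, -0.3, -6.6]
finger_gap: 0.111
t: 13.48
tcp_pos: [0.5372, 0.2038, 0.1076]
tool_rot: [0.702, -0.084, 0.084, -0.702]
force: [-1.4, -1.1, -7.1]
finger_gap: 0.11
```

```bash
for k in 1; do :; done; python3 -m jog '[[[0,0.1,0],0],[[0,0.2,0],0],[[0,0.2,0],0]]'; python3 -m jog '[[[0,0.1,0],0],[[0,0.15,0],0],[[0,0.15,0],0]]';  python3 -m jog '[[[0,0.1,0],0],[[0,0.15,0],0],[[0,0.15,0],0]]'; python3 -c "
from station import manip;s=manip.sense();print(s['force'],s['ft_torque'])"
```

```text
t: 13.73
tcp_pos: [0.5372, 0.2038, 0.1055]
tool_rot: [0.702, -0.084, 0.084, -0.702]
force: [0.5, -0.3, -6.2]
finger_gap: 0.108
t: 13.98
tcp_pos: [0.5373, 0.2038, 0.1042]
tool_rot: [0.702, -0.084, 0.084, -0.702]
force: [-0.4, 0.6, -6.7]
finger_gap: 0.107
t: 14.23
tcp_pos: [0.5375, 0.204, 0.1031]
tool_rot: [-0.702, 0.084, -0.084, 0.702]
force: [-1.4, 0.8, -3.0]
finger_gap: 0.112
[-1.41004508  0.81359509 -2.99171087] [-0.0440742   0.04448421 -0.05602358]
```

Contact now: about 3.6 N up, lateral −x. The +x pins are in and the −x pins are at their mouths. Moving the grip back along −x while lowering levels the tray about the engaged pins. I reduce the grip to 20 N for compliance.

```bash
python3 -m jog '[[[0,0,0],0],[[-0.1,0.05,0],0],[[-0.2,0.1,0],0],[[-0.2,0.1,0],0]]' 0 20; python3 -m jog '[[[-0.1,0.05,0],0],[[-0.15,0.1,0],0],[[-0.15,0.1,0],0]]';  python3 -m jog '[[[-0.05,0.1,0],0],[[-0.1,0.2,0],0],[[-0.1,0.2,0],0]]'; python3 -c "
from station import manip;s=manip.sense();print(s['force'],s['ft_torque'])"
```

```text
t: 14.57
tcp_pos: [0.5369, 0.2042, 0.1026]
tool_rot: [-0.702, 0.083, -0.085, 0.702]
force: [0.1, -1.5, -0.4]
finger_gap: 0.108
t: 14.82
tcp_pos: [0.5363, 0.2045, 0.102]
tool_rot: [-0.702, 0.082, -0.086, 0.702]
force: [2.5, -2.4, 4.3]
finger_gap: 0.107
t: 15.07
tcp_pos: [0.5358, 0.2047, 0.1014]
tool_rot: [-0.702, 0.082, -0.086, 0.702]
force: [0.7, -4.5, 13.7]
finger_gap: 0.109
[ 0.74292038 -4.51434044 13.69369962] [-0.84837479 -0.86529583 -0.03492652]
```

The +x pins bear on something: 20 N up, moment towards +x. My height or tilt estimate must be off. Rather than force it, I'll lift off and set the tray on a clear bench patch, where it levels itself on its four pins. Then I can re-grip it level.

```bash
python3 -m jog '[[[0.1,-0.5,0],0],[[0.1,-1.5,0],0],[[0,-3,0],0],[[0,-5,0],0],[[0,-7,0],0],[[0,-7,0],0],[[-0.7,-7,0.8],0],[[-2.3,-7,2.5],0],[[-4.3,-7,4.6],0],[[-6.3,-7,6.8],0],[[-8.3,-7,9],0],[[-10.3,-7,11.2],0],[[-12.3,-7,13.4],0],[[-14.2,-7,15.4],0],[[-15.4,-7,16.7],0],[[-15.8,-7,17.2],0],[[-15.8,-7,17.2],0],[[-15.8,-7,17.2],0]]' 0 40; python3 - <<'E'
from h import *
s=manip.sense();print(s["tcp_pos"],s["force"],s["ft_torque"])
for n in("top","scene"): pickle.dump(snap(n),open(n+"6.pkl","wb"))
S=pickle.load(open("scene6.pkl","rb"));t0=pickle.load(open("scene0.pkl","rb"))
# did the bottom tray move? compare its scene patch now/before
a=cv2.cvtColor(t0["frame"][240:300,255:335],cv2.COLOR_RGB2GRAY).astype(np.float32);b=cv2.cvtColor(S["frame"][240:300,255:335],cv2.COLOR_RGB2GRAY).astype(np.float32)
print(cv2.phaseCorrelate(a,b,cv2.createHanningWindow((80,60),cv2.CV_32F)))
print(atz(pickle.load(open("top0.pkl","rb")),172/1.55,345/1.55,0), "tray box in scene now",proj(S,s["tcp_pos"]))
f=S["frame"]
E
```

```text
t: 16.57
tcp_pos: [0.4189, 0.4087, 0.1672]
tool_rot: [0.703, -0.085, 0.083, -0.701]
force: [-0.1, -0.1, -6.0]
finger_gap: 0.107
[0.41891394 0.40871191 0.16721743] [-0.13091103 -0.06665427 -5.99898867] [-0.08320285 -0.0992245  -0.01540109]
((-0.07881933896783977, -0.16635081868983193), 0.9192199488480886)
[0.41905463 0.41092776 0.        ] tray box in scene now [[380.84026625 260.52310769]]
```

The bottom tray hasn't moved (under 0.2 px). Lowering onto the clear bench patch.

```bash
python3 -m jog '[[[0,1.5,0],0],[[0,4,0],0],[[0,6.5,0],0],[[0,8.5,0],0],[[0,9.4,0],0],[[0,9.4,0],0],[[0,9.4,0],0]]' 0 20; python3 -m jog '[[[0,0.15,0],0],[[0,0.3,0],0],[[0,0.3,0],0]]';python3 -m jog '[[[0,0.15,0],0],[[0,0.3,0],0],[[0,0.3,0],0]]';python3 -m jog '[[[0,0.15,0],0],[[0,0.3,0],0],[[0,0.3,0],0]]'
```

```text
t: 17.25
tcp_pos: [0.4209, 0.4089, 0.0748]
tool_rot: [0.702, -0.085, 0.085, -0.702]
force: [0.2, 0.9, -6.4]
finger_gap: 0.108
t: 17.5
tcp_pos: [0.4209, 0.4098, 0.0728]
tool_rot: [-0.702, 0.084, -0.085, 0.703]
force: [-0.8, 0.2, -6.4]
finger_gap: 0.109
t: 17.75
tcp_pos: [0.42, 0.4094, 0.0688]
tool_rot: [0.702, -0.084, 0.084, -0.702]
force: [-0.6, 0.9, -7.0]
finger_gap: 0.11
t: 18.0
tcp_pos: [0.42, 0.4093, 0.0655]
tool_rot: [0.702, -0.084, 0.084, -0.702]
force: [0.2, -0.5, -6.7]
finger_gap: 0.108
```

```bash
python3 -m jog '[[[0,0.15,0],0],[[0,0.3,0],0],[[0,0.3,0],0]]';python3 -m jog '[[[0,0.15,0],0],[[0,0.3,0],0],[[0,0.3,0],0]]';python3 -m jog '[[[0,0.1,0],0],[[0,0.2,0],0],[[0,0.2,0],0]]';python3 -m jog '[[[0,0.1,0],0],[[0,0.2,0],0],[[0,0.2,0],0]]'; python3 -c "
from station import manip;s=manip.sense();print(s['force'],s['ft_torque'])"
```

```text
t: 18.25
tcp_pos: [0.42, 0.4093, 0.0624]
tool_rot: [0.702, -0.084, 0.084, -0.702]
force: [-0.8, -0.4, -6.9]
finger_gap: 0.109
t: 18.5
tcp_pos: [0.42, 0.4093, 0.0594]
tool_rot: [0.702, -0.084, 0.084, -0.702]
force: [-0.3, -1.1, -7.4]
finger_gap: 0.112
t: 18.75
tcp_pos: [0.4201, 0.4093, 0.0576]
tool_rot: [0.702, -0.084, 0.084, -0.702]
force: [-0.3, -0.1, -6.2]
finger_gap: 0.109
t: 19.0
tcp_pos: [0.4201, 0.4094, 0.0556]
tool_rot: [0.702, -0.084, 0.084, -0.702]
force: [0.5, -0.6, -6.7]
finger_gap: 0.11
[ 0.47636766 -0.59330096 -6.66785574] [ 0.0388483  -0.0288858  -0.01109952]
```

```bash
python3 -m jog '[[[0,0.1,0],0],[[0,0.2,0],0],[[0,0.2,0],0]]';python3 -m jog '[[[0,0.1,0],0],[[0,0.15,0],0],[[0,0.15,0],0]]';python3 -m jog '[[[0,0.1,0],0],[[0,0.15,0],0],[[0,0.15,0],0]]';python3 -m jog '[[[0,0.1,0],0],[[0,0.15,0],0],[[0,0.15,0],0]]'; python3 -c "
from station import manip;s=manip.sense();print(s['force'],s['ft_torque'])"
```

```text
t: 19.25
tcp_pos: [0.4202, 0.4094, 0.0537]
tool_rot: [-0.702, 0.084, -0.084, 0.702]
force: [0.0, -0.2, -6.8]
finger_gap: 0.106
t: 19.5
tcp_pos: [0.4202, 0.4096, 0.0531]
tool_rot: [-0.702, 0.084, -0.084, 0.702]
force: [-2.6, -1.3, 1.6]
finger_gap: 0.108
t: 19.75
tcp_pos: [0.4208, 0.4095, 0.0526]
tool_rot: [-0.702, 0.083, -0.085, 0.702]
force: [-3.7, -2.2, 9.1]
finger_gap: 0.113
t: 20.0
tcp_pos: [0.4207, 0.4096, 0.0522]
tool_rot: [-0.702, 0.083, -0.085, 0.702]
force: [-5.6, -2.8, 16.5]
finger_gap: 0.111
[-5.6450238  -2.80783639 16.49694153] [-0.8178475   0.06890169 -0.03946382]
```

The tray is on the bench (16 N). I relax the push and release so it settles flat, then re-grip.

```bash
python3 -m jog '[[[0,-0.1,0],0],[[0,-0.2,0],0],[[0,-0.2,0],0]]'; python3 -m jog '[[[0,0,0],0],[[0,0,0],0],[[0,0,0],0],[[0,0,0],0],[[0,0,0],0]]' 4 20; python3 - <<'E'
from h import *
s=manip.sense();print(s["tcp_pos"],s["force"],s["ft_torque"])
for n in("top","scene"): pickle.dump(snap(n),open(n+"7.pkl","wb"))
E
cat > s7.py <<'E'
from sil import *
# tray now flat on the bench: origin z=.012, tilt 0. unknown x,y,yaw (+ scene pixel offset fixed at -2)
S=pickle.load(open("scene7.pkl","rb"));W,B=maps(S);o=np.array([0,-2.])
c0=proj(S,[.42,.41,.02])[0].astype(int);roi=(c0[0]-50,c0[1]-45,c0[0]+50,c0[1]+45);print(roi)
def c(v):
    M=R.from_euler("z",v[2]).as_matrix(); return silcost(S,W,B,np.r_[v[:2]*.1,.012]+C8@M.T,roi,o)
best=min((minimize(c,[4.2+a,4.1,-.24+b],method="Nelder-Mead",options=dict(initial_simplex=np.array([4.2+a,4.1,-.24+b])+np.vstack([np.zeros(3),np.diag([.05,.05,.05])]))) for a in(-.05,.05) for b in(-.03,.03)),key=lambda r:r.fun)
p=np.r_[best.x[:2]*.1,best.x[2]];print("tray flat (sil)",p.round(4),best.fun)
g=manip.sense()["tcp_pos"];M=R.from_euler("z",p[2]).as_matrix();print("grip in tray",(M.T@(g-np.r_[p[:2],.012]))*1e3)
# same method on bottom tray at scene0
S0=pickle.load(open("scene0.pkl","rb"));W0,B0=maps(S0);C=np.array([(a*.061,b*.076,z) for a in(1,-1) for b in(1,-1) for z in(0,.05)])
c1=proj(S0,[.532,.205,.025])[0].astype(int);roi0=(c1[0]-45,c1[1]-45,c1[0]+50,c1[1]+50)
def cb(v):
    M=R.from_euler("z",v[2]).as_matrix(); return silcost(S0,W0,B0,np.r_[v[:2]*.1,0]+C@M.T,roi0,o)
b=min((minimize(cb,[5.32+a,2.05,-.24+d],method="Nelder-Mead",options=dict(initial_simplex=np.array([5.32+a,2.05,-.24+d])+np.vstack([np.zeros(3),np.diag([.05,.05,.05])]))) for a in(-.05,.05) for d in(-.03,.03)),key=lambda r:r.fun)
print("bottom (sil)",(b.x*[.1,.1,1]).round(4),b.fun)
E
python3 s7.py
```

```text
t: 20.25
tcp_pos: [0.4207, 0.4095, 0.0526]
tool_rot: [-0.702, 0.084, -0.085, 0.702]
force: [-2.3, -2.5, 8.7]
finger_gap: 0.112
t: 20.67
tcp_pos: [0.4203, 0.4095, 0.051]
tool_rot: [-0.702, 0.084, -0.084, 0.702]
force: [-0.2, -0.4, -0.0]
finger_gap: 0.467
[0.42027889 0.40950929 0.05096847] [-0.19196396 -0.44206371 -0.03152307] [ 0.0127813  -0.04736893 -0.0049688 ]
(np.int64(320), np.int64(245), np.int64(420), np.int64(335))
tray flat (sil) [ 0.419   0.413  -0.2366] 58.09636646021692
grip in tray [ 1.98878379 -3.13948702 39.02959632]
bottom (sil) [ 0.5301  0.2049 -0.2438] 101.18919729480497
```

The tray stands freely on the bench (force 0). I back off so both cameras see both trays unobstructed, and fit both the same way. The needed robot displacement is then just the difference.

```bash
python3 -m jog '[[[0,-2,0],0],[[0,-6,0],0],[[0,-10,0],0],[[0,-13,0],0],[[-21.3,-15,11.3],0],[[-21.3,-15,11.3],0],[[-21.3,-15,11.3],0],[[-21.3,-15,11.3],0],[[-21.3,-15,11.3],0],[[-21.3,-15,11.3],0],[[-21.3,-15,11.3],0],[[-21.3,-15,11.3],0]]'
cat > s8.py <<'E'
from sil import *
import sys
tag=sys.argv[1] if len(sys.argv)>1 else "8"
CB=np.array([(a*.061,b*.076,z) for a in(1,-1) for b in(1,-1) for z in(0,.05)])
def boxfit(s,C,z,x0,dz,half=48):
    W,B=maps(s);c=proj(s,[x0[0],x0[1],z+.02])[0].astype(int);roi=(max(c[0]-half,0),c[1]-half,min(c[0]+half,512),min(c[1]+half,384))
    def f(v): return silcost(s,W,B,np.r_[v[:2]*.1,z+dz]+C@R.from_euler("z",v[2]).as_matrix().T,roi,np.zeros(2))
    v0=np.array([x0[0]*10,x0[1]*10,x0[2]])
    r=min((minimize(f,v0+[a,b,d],method="Nelder-Mead",options=dict(initial_simplex=v0+[a,b,d]+np.vstack([np.zeros(3),np.diag([.06,.06,.05])]))) for a in(-.05,.05) for b in(-.05,.05) for d in(-.03,.03)),key=lambda r:r.fun)
    return r.x*[.1,.1,1],r.fun
if __name__=="__main__":
    for n in("top","scene"):
        s=snap(n);pickle.dump(s,open(n+tag+".pkl","wb"))
        if n=="scene": s["K"][1,2]-=2
        t,ft=boxfit(s,C8,.012,(.42,.41,-.24),0);b,fb=boxfit(s,CB,0,(.532,.205,-.242),0)
        d=np.array([.9715,-.2372]);m=np.array([.2372,.9715]);D=(b-t)[:2]
        print(n,"tray",t.round(4),round(ft),"bottom",b.round(4),round(fb),"D",D.round(4),"in d,n",(D@d).round(4),(D@m).round(4),"dyaw",(b-t)[2].round(4))
E
python3 s8.py
```

```text
t: 21.77
tcp_pos: [0.2198, 0.5113, 0.1974]
tool_rot: [0.756, -0.093, 0.068, -0.644]
force: [0.7, -94.5, 41.2]
finger_gap: 0.468
top tray [ 0.4204  0.4119 -0.2441] 76 bottom [ 0.5319  0.2039 -0.2388] 78 D [ 0.1115 -0.208 ] in d,n 0.1577 -0.1756 dyaw 0.0053
scene tray [ 0.4188  0.4131 -0.24  ] 65 bottom [ 0.5301  0.205  -0.2433] 101 D [ 0.1113 -0.2081] in d,n 0.1575 -0.1758 dyaw -0.0033
```

Bad news: on retreating the gripper ran into the grey box with the wooden lasts, and the force reads 94 N sideways. I back off at once along the same path. The two cameras agree on the displacement (d 157.6 mm, n −175.7 mm). Both also show the tray about 2.7 mm to +n of the old grip, so I'll shift the re-grip accordingly.

```bash
python3 -m jog '[[[4,0,-2.2],0],[[8,0,-4.4],0],[[12,0,-6.6],0],[[16,0,-8.5],0],[[20,0,-10.6],0],[[20.7,0,-11.03],0],[[20.7,0,-11.03],0],[[20.7,0,-11.03],0],[[20.7,0,-11.03],0]]' 5 60; python3 - <<'E'
from h import *
s=manip.sense();p=s["tcp_pos"];print(p,s["force"],R.from_quat(s["tool_rot"]).as_matrix().round(3).tolist())
print("d",p[:2]@[.9715,-.2372],"n",p[:2]@[.2372,.9715])
a,b=[cv2.cvtColor(pickle.load(open(f"top{k}.pkl","rb"))["frame"],cv2.COLOR_RGB2GRAY) for k in("0","8")]
d=cv2.absdiff(a,b);d=cv2.GaussianBlur(d,(5,5),0)>18
n,l,st,c=cv2.connectedComponentsWithStats(d.astype(np.uint8)); print([(st[i][:5].tolist()) for i in range(1,n) if st[i][4]>25])
E
```

```text
t: 22.62
tcp_pos: [0.4144, 0.4136, 0.2011]
tool_rot: [0.702, -0.085, 0.084, -0.702]
force: [0.5, -0.2, 0.1]
finger_gap: 0.584
[0.41435487 0.41357908 0.20105832] [ 0.4560549  -0.16453978  0.08474593] [[0.972, -0.001, 0.237], [-0.237, 0.0, 0.972], [-0.001, -1.0, -0.0]]
d 0.30444479398576035 n 0.5000770515877214
[[343, 181, 20, 42, 441], [305, 183, 31, 41, 163], [311, 189, 35, 45, 673], [79, 198, 62, 53, 1635], [0, 264, 175, 120, 6440], [280, 376, 6, 8, 38]]
```

Force is back to zero and nothing else on the bench changed. Descend and re-grip level.

```bash
python3 -m jog '[[[0,4,0],0],[[0,8,0],0],[[0,11,0],0],[[0,13.5,0],0],[[0,14.6,0],0],[[0,15,0],0],[[0,15,0],0],[[0,15,0],0]]' 5 60; python3 -m jog '[[[0,0,0],0],[[0,0,0],0],[[0,0,0],0],[[0,0,0],0],[[0,0,0],0],[[0,0,0],0],[[0,0,0],0]]' 0 60;python3 - <<'E'
from h import *
s=manip.sense();p=s["tcp_pos"];print(p,s["force"],s["ft_torque"]);print("d",p[:2]@[.9715,-.2372],"n",p[:2]@[.2372,.9715])
pickle.dump(snap("scene"),open("scene9.pkl","wb"))
a,b=[cv2.cvtColor(pickle.load(open(f"scene{k}.pkl","rb"))["frame"],cv2.COLOR_RGB2GRAY)[285:325,340:415].astype(np.float32) for k in("8","9")]
print("shift px of tray on gripping",cv2.phaseCorrelate(a,b,cv2.createHanningWindow((75,40),cv2.CV_32F)))
E
```

```text
t: 23.28
tcp_pos: [0.4153, 0.4146, 0.0524]
tool_rot: [-0.702, 0.083, -0.084, 0.703]
force: [1.3, 0.2, -0.1]
finger_gap: 0.58
t: 23.87
tcp_pos: [0.4151, 0.4133, 0.0526]
tool_rot: [-0.702, 0.084, -0.084, 0.702]
force: [-1.9, -2.5, 6.3]
finger_gap: 0.105
[0.4151454  0.41327914 0.05262858] [-1.85814061 -2.51586382  6.27889271] [-0.24274477  0.22356488  0.03950135]
d 0.3052839417550646 n 0.499973169971097
shift px of tray on gripping ((0.8599124386700936, 0.8334334249481046), 1.0603827460606894)
```

```bash
cat > s9.py <<'E'
from s8 import *
d=np.array([.9715,-.2372]);m=np.array([.2372,.9715])
for k in("7","8","9"):
    s=pickle.load(open(f"scene{k}.pkl","rb"))
    if k!="8" : s["K"][1,2]-=2
    else: s["K"][1,2]=pickle.load(open("scene7.pkl","rb"))["K"][1,2]-2
    t,f=boxfit(s,C8,.012,(.42,.41,-.24),0);print(k,t.round(4),round(f),"d,n",(t[:2]@d).round(4),(t[:2]@m).round(4))
E
python3 s9.py
```

```text
7 [ 0.419   0.4129 -0.238 ] 58 d,n 0.3091 0.5005
8 [ 0.4188  0.4131 -0.24  ] 65 d,n 0.3089 0.5006
9 [ 0.4191  0.4153 -0.2349] 54 d,n 0.3087 0.5029
```

Gripping moved the tray 2.3 mm in +n. From the updated fit, both cameras give a displacement of d +15.77 cm, n −17.8 cm from the present pose. Lift, carry, and lower to about 10 mm above the sockets.

```bash
python3 -m jog '[[[0,-0.7,0],0],[[0,-2,0],0],[[0,-4,0],0],[[0,-6,0],0],[[0,-8,0],0],[[0,-9,0],0],[[0.6,-9,-0.7],0],[[2.2,-9,-2.5],0],[[4.2,-9,-4.7],0],[[6.2,-9,-7],0],[[8.2,-9,-9.3],0],[[10.2,-9,-11.5],0],[[12.2,-9,-13.8],0],[[14.2,-9,-16],0],[[15.3,-9,-17.3],0],[[15.77,-9,-17.8],0],[[15.77,-8,-17.8],0],[[15.77,-6.8,-17.8],0],[[15.77,-6,-17.8],0],[[15.77,-6,-17.8],0]]';python3 -m jog '[[[0,0,0],0],[[0,0,0],0]]'; python3 - <<'E'
from h import *
s=manip.sense();p=s["tcp_pos"];print(p,s["force"],s["ft_torque"]);print("d",p[:2]@[.9715,-.2372],"n",p[:2]@[.2372,.9715])
for n in("top","scene"):pickle.dump(snap(n),open(n+"10.pkl","wb"))
E
```

```text
t: 25.58
tcp_pos: [0.523, 0.2036, 0.1083]
tool_rot: [0.703, -0.086, 0.081, -0.702]
force: [-1.1, -0.2, -6.5]
finger_gap: 0.111
t: 25.75
tcp_pos: [0.5258, 0.204, 0.1111]
tool_rot: [-0.702, 0.084, -0.084, 0.702]
force: [0.1, -0.2, -6.3]
finger_gap: 0.111
[0.52581009 0.20396845 0.11109358] [ 0.13466696 -0.15449495 -6.31019598] [ 0.00321458 -0.00996624 -0.0032328 ]
d 0.46244318803215967 n 0.3228775019697207
```

```bash
cat > s10.py <<'E'
from s8 import *
s=pickle.load(open("scene10.pkl","rb"));s["K"][1,2]-=2
W,B=maps(s);c=proj(s,[.53,.205,.05])[0].astype(int);x0,y0,x1,y1=roi=(c[0]-50,c[1]-50,c[0]+50,c[1]+50);k=8
bp=np.r_[.5301,.205,0]+CB@R.from_euler("z",-.2433).as_matrix().T
def cost(v):
    m=np.zeros(((y1-y0)*k,(x1-x0)*k),np.uint8);tp=np.r_[v[:2]*.1,.0712]+C8@R.from_euler("z",v[2]).as_matrix().T
    for P in(bp,tp):
        q=(proj(s,P)-[x0,y0]+.5)*k-.5;cv2.fillConvexPoly(m,cv2.convexHull(np.round(q*16).astype(np.int32)),255,shift=4)
    m=cv2.resize(m,(x1-x0,y1-y0),interpolation=cv2.INTER_AREA)/255.;near=cv2.dilate((m>0).astype(np.uint8),np.ones((13,13)))
    w=W[y0:y1,x0:x1];b=B[y0:y1,x0:x1];return (m*b).sum()+((1-m)*w*near).sum()
v0=np.array([5.301,2.05,-.243])
r=min((minimize(cost,v0+[a,b,0],method="Nelder-Mead",options=dict(initial_simplex=v0+[a,b,0]+np.vstack([np.zeros(3),np.diag([.06,.06,.04])]))) for a in(-.05,.05) for b in(-.05,.05)),key=lambda r:r.fun)
D=r.x[:2]*.1-[.5301,.205];print(r.x,r.fun,"tray-bottom d,n mm",D@[971.5,-237.2],D@[237.2,971.5])
E
python3 s10.py
```

```text
[ 5.31333936  2.06569849 -0.22320689] 109.5254035261431 tray-bottom d,n mm 0.8264006589529065 1.817798209176672
```

```bash
python3 -m jog '[[[0,0.2,-0.1],0],[[0,0.5,-0.1],0],[[0,0.7,-0.1],0],[[0,0.7,-0.1],0]]' 0 40; python3 -m jog '[[[0,0.1,0],0],[[0,0.2,0],0],[[0,0.2,0],0]]'; python3 -m jog '[[[0,0.1,0],0],[[0,0.15,0],0],[[0,0.15,0],0]]';python3 -m jog '[[[0,0.1,0],0],[[0,0.15,0],0],[[0,0.15,0],0]]'; python3 -c "
from station import manip;s=manip.sense();print(s['force'],s['ft_torque'])"
```

```text
t: 26.18
tcp_pos: [0.5255, 0.2021, 0.1039]
tool_rot: [0.702, -0.085, 0.084, -0.702]
force: [-0.7, -0.4, -6.8]
finger_gap: 0.112
t: 26.43
tcp_pos: [0.5258, 0.2022, 0.1021]
tool_rot: [0.702, -0.084, 0.084, -0.702]
force: [0.2, 0.3, -7.6]
finger_gap: 0.109
t: 26.68
tcp_pos: [0.5258, 0.2022, 0.1007]
tool_rot: [0.702, -0.084, 0.084, -0.702]
force: [-0.3, -0.1, -7.5]
finger_gap: 0.11
t: 26.93
tcp_pos: [0.5258, 0.2022, 0.0992]
tool_rot: [0.702, -0.084, 0.084, -0.702]
force: [0.6, -0.5, -6.5]
finger_gap: 0.11
[ 0.56725032 -0.46078261 -6.48681947] [ 0.03212975 -0.03386963  0.01842146]
```

No contact 3 mm below mouth level, so the pins are going in. Continuing gently.

```bash
python3 -m jog '[[[0,0.1,0],0],[[0,0.2,0],0],[[0,0.2,0],0]]'; python3 -m jog '[[[0,0.1,0],0],[[0,0.2,0],0],[[0,0.2,0],0]]';python3 -m jog '[[[0,0.1,0],0],[[0,0.2,0],0],[[0,0.2,0],0]]'; python3 -m jog '[[[0,0.1,0],0],[[0,0.15,0],0],[[0,0.15,0],0]]';python3 -c "
from station import manip;s=manip.sense();print(s['force'],s['ft_torque'])"
```

```text
t: 27.18
tcp_pos: [0.5257, 0.2022, 0.0971]
tool_rot: [0.702, -0.084, 0.084, -0.702]
force: [-0.5, -0.0, -7.1]
finger_gap: 0.109
t: 27.43
tcp_pos: [0.5257, 0.2022, 0.0951]
tool_rot: [0.702, -0.084, 0.084, -0.702]
force: [0.1, -0.2, -7.5]
finger_gap: 0.105
t: 27.68
tcp_pos: [0.5257, 0.2022, 0.0931]
tool_rot: [0.702, -0.084, 0.084, -0.702]
force: [-0.4, -0.4, -6.6]
finger_gap: 0.109
t: 27.93
tcp_pos: [0.5258, 0.2022, 0.0917]
tool_rot: [0.702, -0.084, 0.084, -0.702]
force: [-0.3, 0.0, -7.4]
finger_gap: 0.112
[-2.97897135e-01  5.52359220e-03 -7.44333608e+00] [0.04593426 0.06228234 0.00576316]
```

```bash
python3 -m jog '[[[0,0.1,0],0],[[0,0.1,0],0],[[0,0.1,0],0]]'; python3 -m jog '[[[0,0.1,0],0],[[0,0.1,0],0],[[0,0.1,0],0]]'; python3 -m jog '[[[0,0.07,0],0],[[0,0.07,0],0],[[0,0.07,0],0]]'; python3 -c "
from station import manip;s=manip.sense();print(s['force'],s['ft_torque'])"
```

```text
t: 28.18
tcp_pos: [0.526, 0.2023, 0.0911]
tool_rot: [-0.702, 0.084, -0.084, 0.702]
force: [-0.2, -1.2, -3.6]
finger_gap: 0.107
t: 28.43
tcp_pos: [0.5262, 0.2022, 0.091]
tool_rot: [-0.702, 0.084, -0.085, 0.702]
force: [-2.5, -1.0, 7.5]
finger_gap: 0.11
t: 28.68
tcp_pos: [0.5263, 0.2023, 0.091]
tool_rot: [-0.702, 0.084, -0.085, 0.702]
force: [-3.0, -1.3, 10.6]
finger_gap: 0.11
[-3.0235471  -1.25044782 10.64935176] [-0.14465328  0.6733943  -0.01793818]
```

Firm seat at TCP z 0.091, and the expected home height was 0.0905. I relax the push, open, and rise.

```bash
python3 -m jog '[[[0,-0.1,0],0],[[0,-0.15,0],0],[[0,-0.15,0],0]]'; python3 -m jog '[[[0,0,0],0],[[0,0,0],0],[[0,0,0],0],[[0,0,0],0],[[0,0,0],0]]' 5 20; python3 -m jog '[[[0,-1,0],0],[[0,-3,0],0],[[0,-6,0],0],[[0,-10,0],0],[[0,-14,0],0],[[0,-16,0],0],[[-8,-16,0],0],[[-8,-16,0],0],[[-8,-16,0],0],[[-8,-16,0],0]]'
cat > fin.py <<'E'
from s8 import *
CU=np.array([(a*.061,b*.076,z) for a in(1,-1) for b in(1,-1) for z in(0,.05)]+[(a*.06,b*.075,.076) for a in(1,-1) for b in(1,-1)])
for n in("top","scene"):
    s=snap(n);pickle.dump(s,open(n+"11.pkl","wb"))
    if n=="scene":s["K"][1,2]-=2
    t,f=boxfit(s,CU,0,(.532,.205,-.242),0);print(n,"stack",t.round(4),round(f))
    if n=="scene":
        for h in(.070,.073,.076,.079,.082,.088):
            C=CU.copy();C[8:,2]=h;print(h,round(boxfit(s,C,0,(.53,.205,-.242),0)[1],1),end="; ")
        g=s["frame"][225:290,255:335].max(2);print("dark heel px",(g<60).sum())
        # tilt: fit with the rim free to lean
        W,B=maps(s);c=proj(s,[.53,.205,.04])[0].astype(int);roi=(c[0]-48,c[1]-48,c[0]+48,c[1]+48)
        def fc(v):
            C=CU.copy();C[8:,2]+=v[0]*.01+C[8:,0]*v[1]+C[8:,1]*v[2];return silcost(s,W,B,np.r_[t[:2],0]+C@R.from_euler("z",t[2]).as_matrix().T,roi,np.zeros(2))
        r=minimize(fc,[0,0,0],method="Nelder-Mead",options=dict(initial_simplex=[[0,0,0],[.4,0,0],[0,.05,0],[0,0,.05]]));print("dz mm, lean x,y rad",r.x*[10,1,1],r.fun)
s=manip.sense();print(s["tcp_pos"],s["force"])
E
python3 fin.py
```

```text
t: 28.93
tcp_pos: [0.5262, 0.2022, 0.0911]
tool_rot: [-0.702, 0.084, -0.085, 0.702]
force: [-1.4, -1.2, 4.4]
finger_gap: 0.11
t: 29.35
tcp_pos: [0.5261, 0.2023, 0.0905]
tool_rot: [-0.702, 0.084, -0.084, 0.702]
force: [-0.3, 0.6, -0.7]
finger_gap: 0.589
t: 30.18
tcp_pos: [0.4457, 0.2215, 0.2514]
tool_rot: [0.702, -0.084, 0.083, -0.702]
force: [1.3, 0.7, 0.8]
finger_gap: 0.587
top stack [ 0.5313  0.2037 -0.2349] 64
scene stack [ 0.529   0.2043 -0.2479] 81
0.07 93.9; 0.073 79.3; 0.076 80.9; 0.079 98.2; 0.082 127.6; 0.088 202.6; dark heel px 329
dz mm, lean x,y rad [-0.62649536 -0.00415486  0.01010793] 78.48466758662687
[0.44898083 0.22135874 0.25146973] [ 0.16438624 -0.67043188 -0.72027682]
```

```bash
python3 - <<'E'
from h import *
s=pickle.load(open("scene11.pkl","rb"));s["K"][1,2]-=2
m=(s["frame"].max(2)<55).astype(np.uint8);n,l,st,c=cv2.connectedComponentsWithStats(m)
Rb=R.from_euler("z",-.242).as_matrix()[:2,:2]
for i in range(1,n):
    if st[i][4]>40 and 240<c[i][0]<340 and 200<c[i][1]<300:
        p=atz(s,*c[i],.070);print("dark",st[i].tolist(),"in tray xy mm",(Rb.T@(p[:2]-[.53,.2045])*1e3).round())
a,b=[cv2.cvtColor(pickle.load(open(f"top{k}.pkl","rb"))["frame"],cv2.COLOR_RGB2GRAY) for k in("0","11")]
d=cv2.GaussianBlur(cv2.absdiff(a,b),(5,5),0)>18
n,l,st,c=cv2.connectedComponentsWithStats(d.astype(np.uint8)); print([(st[i][:5].tolist()) for i in range(1,n) if st[i][4]>15])
E
```

```text
dark [289, 226, 18, 13, 91] in tray xy mm [-36. -48.]
dark [300, 246, 19, 17, 196] in tray xy mm [-29.  35.]
[[291, 115, 14, 13, 82], [26, 157, 201, 227, 25376], [304, 174, 61, 61, 2028], [0, 239, 30, 46, 667], [247, 299, 39, 19, 454], [0, 306, 22, 24, 423], [250, 343, 30, 29, 246], [231, 365, 39, 13, 230], [279, 366, 9, 18, 73], [236, 373, 16, 11, 95], [217, 380, 5, 4, 17]]
```

```bash
python3 - <<'E'
from h import *
for k in("0","8","11"):
    f=pickle.load(open(f"top{k}.pkl","rb"))["frame"][100:140,275:320].astype(int);g=cv2.GaussianBlur(f.mean(2),(3,3),0)
    c=cv2.HoughCircles(np.uint8(cv2.resize(g,None,fx=6,fy=6)),cv2.HOUGH_GRADIENT,1,100,param1=60,param2=15,minRadius=50,maxRadius=90)
    print(k,"brightness",g[14:28,16:30].mean().round(1),"circle/6",None if c is None else (c[0][0]/6).round(1))
E
python3 -c "
from station import workorder,manip
s=manip.sense();print(s['tcp_pos'],s['force'],s['t']);print(workorder.sign_off())"
```

```text
0 brightness 169.2 circle/6 [23.2 18.4 11.6]
8 brightness 169.2 circle/6 None
11 brightness 187.6 circle/6 [22.8 19.9 10.7]
[0.44898083 0.22135874 0.25146973] [ 0.16438624 -0.67043188 -0.72027682] 30.2833
the job is handed in; nothing more can be done
None
```

The carry tray is on the bottom tray with its pins home, the gripper is clear, and the job was handed in at about 30 s. One contact on the way may have broken a limit, described below.

**What I did:** I gripped the board on the slope and lifted the tray clear. I levelled it by swinging it about its low pins on the rest's plate. The first try at the sockets stopped with the pins on the block tops, about 20 N above free hanging, so I backed off. I set the tray on clear bench, released it and gripped it again level. I then carried it by the offset that both cameras agreed on. It went down with no resistance and seated at TCP height 0.091 m; 0.0905 m was expected.

**Last checks:**
- **Fit:** the carry tray's rim fits at about 75 mm above the bench (76 expected), leaning about 0.01 rad or less.
- **Bottom tray:** it reads within about 2 mm of its start in both cameras.
- **Heels:** two dark patches lie inside the tray, at about (−36, −48) and (−29, 35) mm.
- **Robot:** the wrist force was near zero after letting go.

**What failed or disagreed:**
- **Collision:** while backing off for a look, the gripper ran into the grey box with the wooden lasts. The wrist force read about 94 N. That is under the 120 N wrist limit, but it may count as over 40 N if the gripper's body touched. The box does not seem to have moved.
- **Polish tin:** the final comparison showed a brightness change on it, and its fitted circle shifted about 1.5 pixels (4 mm). I take this for a change in the arm's shadow and did not check it further.
- **Camera and robot positions:** they differed by about 2.5 mm sideways, so the final alignment used the difference between the two trays rather than absolute positions.
- **Pictures:** I had used all 12, so the final state was checked only by numbers.

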